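# Lock the small grinding jar onto the mixer-grinder

### The arm

A 6-joint arm with a two-finger parallel gripper is mounted at the origin on the work surface. World frame = base frame: x ahead of the robot, y to its left, z up, the work surface at z = 0. Lengths are in mm, angles in rad, forces in N, time in s.
With the tool pointing down it reaches from about 275 to 750 mm from the base axis. Payload 10.2 kg.
Tool frame: the origin (TCP) lies on the front face of the gripper's body, between the roots of the fingers; the fingertips stand 73 mm ahead of it and the grasp point (between the pads) lies ctrl.grip_depth ahead of it (ctrl.grip_depth is the distance from the TCP to the grasp point, in mm); z points along the fingers, y is the direction in which the jaws open and shut (so a half turn about z gives the same grasp; the last joint's range is limited). The gripper opens to 85 mm and grips with 20 to 120 N. Pads are 22 mm wide; open, the fingers measure 114 mm over their backs; the gripper's body (76 mm by 85 mm) begins 54 mm behind the grasp point. The pads swing forward as they close: fully open they stand 13 mm farther back than shut.
Start: joints at [0.991, 0.313, 1.498, -0, 1.331, -0.223], TCP at [183.384, 491.937, 303.894] pointing down, gripper open.
Joint ranges: [-2.94, 2.94], [-0.97, 2.17], [0.19, 2.56], [-1.23, 4.37], [0.02, 3.11], [-2.88, 2.88]. Speed limits (rad/s): [2.39, 2.39, 3.01, 3.14, 3.14, 3.14].

### API

Orientations are given as a unit quaternion [w, x, y, z].
In Python, from rig import readout, capture, ctrl, nets gives the robot as it stands. The module is installed in compiled form; this text tells all that it offers.
- The arm moves only by the tool apply_moves, never from a script. Its argument "targets" is a list of rows, each a list of 4 numbers: the shift along the tool's x, y, z in cm, then the turn about the tool's z in degrees. A call has 1 to 8 rows; each row shifts and turns the commanded pose from where the row before left it, along the tool's axes as they then stand; what a row does not reach is not made up. A row lasts 1/10 s, in which the tool goes at most 50 mm and 8.59 degrees, less where a joint would pass 70% of its speed; a pose out of reach is approached as far as the arm can. A call with a gripper value outside its range is refused whole. "grip" is the finger opening in cm, from 0 to 8.54, set as the call begins (left out, the last holds). The fingers move at their own pace and stop on an object; "force" is the grip in N (left out, the last holds). Time passes only in rows, so rows that do not move let the fingers close. It gives the time, the measured TCP pose, the force and the opening at its end, in the units of the state.
- readout.sense(): the state, without advancing time (a new reading comes with each control period).
- capture(name): name is "scene" or "side" or "wrist"; returns a dict with "img" (480x640x3 uint8, red, green, blue), "fov_y" (degrees; the focal length in pixels is half the picture's height over the tangent of half this angle, whatever the lens; pixels are square), "cx", "cy" (the principal point, pixels), "D" ([k1, k2, p1, p2, k3] as OpenCV has them; the pictures are not rectified), "eye" and "rotation" of the camera in the world. Camera axes: x right, y down, z forward; pixel columns grow to the right and rows downward; lengths in mm; the calibration is good to about 2 mm. A picture is of the moment at which its call begins. There is no depth.
- ctrl.finish_job(): hands the job in, once; it reports no verdict.
Trained networks look in the newest picture that a camera, given by its name, has taken for a name from the list of things; names that differ only in an ending like _2 or _b are one class to them, and where a whole thing is asked for, a point or a joint stands for the part that bears it (a point fixed in the world has none). Each returns a list of dicts, best first, with "score" (0 to 1); they miss things now and then, are a little off and sometimes report something else, mostly with a low value. They report only what shows in the picture. A call takes as long as a camera call. They do not tell look-alikes from the thing itself.
- nets.boxes_of(camera, target): "location" ([column, row] as shares, 0 to 1, of the picture: columns of its width, rows of its height, amid what is visible of it).
The state is a dict: "time_s": time; "joints": joint angles; "dq": joint speeds; "tau": joint torques, N m; "eef_pos": TCP position; "ee_rot": TCP orientation; "force": force on the tool from outside, world axes, zero at the start; "wrist_torque": the same for the moment, N m; "grip_width": opening from 0.0 (shut) to 1.0 (fully open).
Only numpy, scipy, OpenCV 4.12 (cv2) and the standard library are available. Lean on these libraries where they do the work, as an engineer would, in place of code of your own. Each camera call takes 0.05 s, during which the arm holds its last target.

### The job

Take the small grinding jar by its handle from the sloping stand, set it upright in the socket of the grinder's motor base with its lugs down through the gaps, and turn it clockwise until it is fully home and tight, with its handle to the front, over the dial, then let go of it. Leave the tall jar, the oil bottle, the tub and the tin where they are.

Things in the scene. Friction and masses are not known exactly. Their poses are not given: they have to be found in the camera images.
- small_jar: The jar to fit: the shorter of two lidded steel grinder jars, 130 mm high, 0.29 to 0.45 kg. Origin: centre of its underside; z up its axis, x from the axis towards the handle. Black foot 24 mm high, radius 47 mm; steel body above, radius 52 mm; the lid stays on. It starts leaning 30 degrees from vertical on the stand, handle downhill.
- jar_grip (a point): Middle of the top bar of the small jar's black loop handle: 76 mm from the jar's axis, 98 mm above its underside. It runs straight out from the body to 111 mm from the axis and is 20 mm thick (along the jar's y), 26 mm high (83 to 109 mm above the underside), open below; free to be pinched with the fingers along the jar's axis, from the lid side.
- rear_lug (a point): The small jar's bayonet lug opposite the handle, 53 mm from the jar's axis, 5 mm above its underside. Three such lugs, 120 degrees apart, stick out of the foot to radius 56 mm; each is 18.5 mm wide and lies 2 to 8 mm above the underside.
- motor_base: White mixer-grinder motor base, fixed to the counter, 235 x 225 mm, housing 135 mm high. Origin: centre of its underside; z up; its front, with a black dial (looks only), faces -x. On top a steel collar: outer radius 70 mm, inner 58 mm, rim 160 mm up, with three inward tabs reaching in to radius 49.5 mm and, between them, three gaps of 46 degrees for the lugs.
- rear_gap (a point): Middle of the gap that takes the rear lug, at the rim of the collar, 53 mm from the socket's axis, 160 mm up. With the rear lug over it, the handle points 49 degrees counter-clockwise (from above) of its home direction and all three lugs drop in; about 10 degrees of error either way is free.
- socket (a point): Centre of the black sprung seal on the socket floor, 143 mm up; axes as motor_base. The jar's underside rests here when its lugs are through the gaps, with 2 mm of play sideways. Then turn clockwise: over the last 20 degrees ramps under the tabs press the jar down 2.5 mm; at home the lugs meet stops. It takes 5 to 20 N at the handle; the ramps hold by friction when let go.
- handle_home (a point): Where jar_grip lies when the jar is home: straight to the front of the socket (-x of motor_base), 76 mm from its axis, 238 mm above the counter.
- seal (a joint): How far the sprung seal in the socket is pressed down, in m: 0 when empty or with the jar just standing on it, about 0.0025 with the jar locked home. It takes about 7 N to begin to move it, 12 N at 2.5 mm.
- stand: Fixed sloping wooden stand, 380 mm wide (y), 145 mm deep (x), holding the two jars side by side, 180 mm apart. Origin: under its middle, on the counter; front faces -x. Its plate rises 30 degrees towards +x and is 66 mm up in the middle; the jars rest against a lip 16 mm high at the low edge.
- tall_jar: Bystander: the taller jar of the same make, 165 mm high, its lid about 235 mm above the counter, beside the small one on the stand (either side). Origin: centre of its underside, axes as small_jar.
- oil_bottle: Bystander: amber bottle, 64 mm across, 190 mm high, standing. Origin: centre of its underside.
- spice_tub: Bystander: white lidded tub, 84 mm across, 85 mm high, standing. Origin: centre of its underside.
- tin: Bystander: plain tin, 74 mm across, 62 mm high, standing between the robot and the work. Origin: centre of its underside.
Things that resemble listed ones, but are neither listed nor needed, are in the scene too. What is shaped like the small_jar but blue or turquoise is not meant.

How it is judged (in metres and radians):
On the way:
1. the small jar stands in the socket, lugs down through the gaps, not yet turned home (horizontal distance between small_jar and socket below 0.005 m and z of small_jar in the frame of socket below 0.003 m and horizontal distance between jar_grip and handle_home above 0.03 m), for 0.1 s.
At the end, for the whole second after the job is handed in: Small jar upright in the socket, axis within 5 mm, grip within 10 mm of handle_home, seal pressed over 1.5 mm; jar released and at rest. Tall jar within 20 mm of its start; bottle, tub and tin within 30 mm (horizontal distance between small_jar and socket below 0.005 m and horizontal distance between jar_grip and handle_home below 0.01 m and value of joint seal above 0.0015 m and angle between small_jar's own z axis and vertical below 0.06 rad and linear speed of small_jar below 0.02 m/s and distance of tall_jar from where it was at the start of the episode below 0.02 m and distance of each of oil_bottle, spice_tub, tin from where it was at the start of the episode below 0.03 m); the robot touches nothing.
It also fails if it takes over 59 s, if anything falls off the work surface, if the arm or the gripper's body presses on something with over 40 N, if the wrist force passes 120 N, or if a joint passes its speed limit or range.

## Working session

There is one attempt and no reset: what is moved stays moved. The work goes in short steps, Python scripts to look and compute and a tool call to move; the robot and the scene stay as the last step left them, time stands still between calls to the robot, and variables do not carry over. Pictures are saved under pics/ and viewed, and the job is handed in when it is done.

Besides the shell and the picture viewer there is one more tool, called as name(argument=value, ...), one argument or row to a line, values as JSON. apply_moves: Moves the arm, as the interface text tells. Its arguments: {"type":"object","properties":{"targets":{"type":"array"},"grip":{"type":"number"},"force":{"type":"number"}},"required":["targets"]}

```bash
mkdir -p pics; ls; python3 - <<'E'
from rig import readout, capture, ctrl, nets
import cv2,numpy as np
s=readout.sense()
print({k:np.round(v,3) for k,v in s.items()}, ctrl.grip_depth)
for n in ["scene","side","wrist"]:
    c=capture(n); cv2.imwrite(f"pics/{n}0.png",c["img"][:,:,::-1])
    print(n,{k:np.round(v,3).tolist() for k,v in c.items() if k!="img"})
    for t in ["small_jar","tall_jar","motor_base","socket","jar_grip","rear_lug","stand","oil_bottle","spice_tub","tin"]:
        try: print(t,[(round(d["score"],2),np.round(np.array(d["location"])*[640,480]).tolist()) for d in nets.boxes_of(n,t)])
        except Exception as e: print(t,e)
print(readout.sense()["time_s"])
E
```

```text
pics
{'time_s': np.float64(0.0), 'joints': array([ 0.991,  0.313,  1.498,  0.   ,  1.331, -0.223]), 'dq': array([ 0.   ,  0.   , -0.001, -0.001,  0.   , -0.001]), 'tau': array([ 0.0000e+00, -4.1227e+01, -2.5974e+01, -0.0000e+00,  4.0000e-03,
       -0.0000e+00]), 'eef_pos': array([183.279, 491.793, 303.323]), 'ee_rot': array([-0.   ,  0.177,  0.984, -0.001]), 'force': array([ 0.492,  0.049, -0.128]), 'wrist_torque': array([-0.009, -0.02 , -0.009]), 'grip_width': np.float64(0.999)} 53.900000000000006
scene {'fov_y': 53.054, 'cx': 318.412, 'cy': 238.958, 'D': [-0.018, 0.0, 0.0, 0.0, 0.0], 'eye': [1257.736, -272.546, 933.323], 'rotation': [-0.334, 0.799, 0.457, -0.201]}
small_jar [(0.92, [364.0, 220.0]), (0.9, [289.0, 203.0]), (0.67, [440.0, 204.0]), (0.33, [180.0, 319.0])]
tall_jar [(0.77, [312.0, 249.0])]
motor_base [(0.71, [189.0, 344.0])]
socket []
jar_grip [(0.81, [443.0, 204.0]), (0.71, [287.0, 204.0]), (0.63, [364.0, 222.0]), (0.48, [239.0, 260.0])]
rear_lug [(0.78, [367.0, 220.0]), (0.76, [442.0, 205.0]), (0.65, [289.0, 202.0]), (0.53, [189.0, 343.0])]
stand [(0.74, [344.0, 278.
[... 634 characters left out ...]
.58, [327.0, 259.0])]
rear_lug [(0.91, [235.0, 276.0]), (0.77, [295.0, 182.0]), (0.61, [304.0, 216.0]), (0.5, [355.0, 283.0]), (0.45, [329.0, 257.0])]
stand [(0.76, [356.0, 284.0])]
oil_bottle [(0.96, [421.0, 264.0])]
spice_tub [(0.55, [444.0, 328.0])]
tin [(0.6, [379.0, 382.0]), (0.58, [282.0, 327.0])]
wrist {'fov_y': 62.654, 'cx': 319.958, 'cy': 246.065, 'D': [-0.05, 0.0, 0.0, 0.0, 0.0], 'eye': [109.091, 519.255, 376.264], 'rotation': [0.129, 0.811, 0.563, 0.09]}
small_jar [(0.64, [41.0, 382.0]), (0.58, [425.0, 437.0])]
tall_jar []
motor_base []
socket []
jar_grip [(0.94, [44.0, 383.0]), (0.83, [425.0, 435.0])]
rear_lug [(0.9, [46.0, 389.0])]
stand []
oil_bottle []
spice_tub []
tin []
1.65
```

View pics/scene0.png

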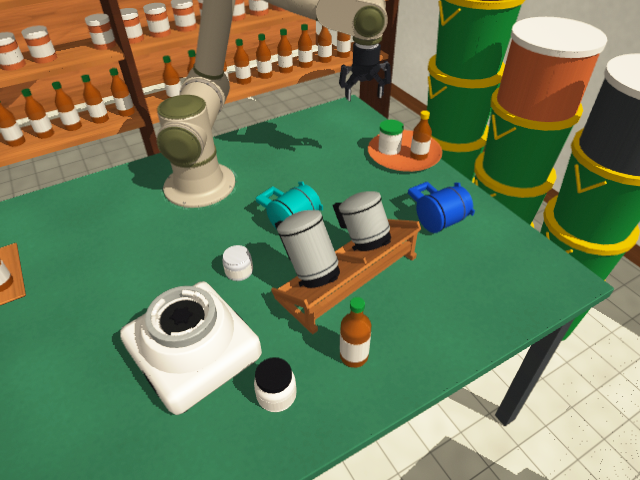

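View pics/side0.png

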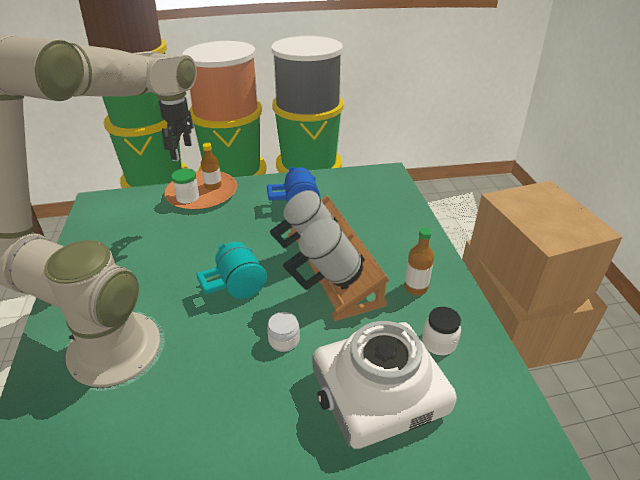

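View pics/wrist0.png

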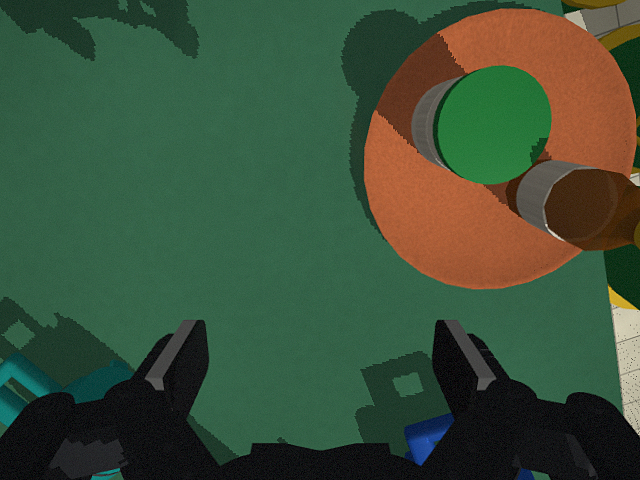

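Candidates: the shorter steel jar is at scene (364,220) / side (302,214). Possible mix-ups are the tall steel jar at scene (312,249) / side (327,258), the turquoise look-alike at scene (289,203) / side (233,273), and the blue one at scene (440,204) / side (293,184). By the description I choose scene (364,220) and will check it in a crop.

```bash
python3 - <<'E'
import cv2
def crop(n,x0,y0,x1,y1,k,o):
    im=cv2.imread(f"pics/{n}0.png")[y0:y1,x0:x1]
    im=cv2.resize(im,None,fx=k,fy=k,interpolation=cv2.INTER_CUBIC)
    for x in range((x0//20+1)*20,x1,20):
        cv2.putText(im,str(x),((x-x0)*k,10),0,.35,(0,0,255),1); cv2.line(im,((x-x0)*k,12),((x-x0)*k,18),(0,0,255),1)
    for y in range((y0//20+1)*20,y1,20):
        cv2.putText(im,str(y),(0,(y-y0)*k),0,.35,(0,0,255),1); cv2.line(im,(24,(y-y0)*k),(30,(y-y0)*k),(0,0,255),1)
    cv2.imwrite(f"pics/{o}.png",im)
crop("scene",255,170,435,300,4,"c_scene_jar")
crop("side",260,170,400,320,4,"c_side_jar")
crop("scene",110,270,270,420,4,"c_scene_base")
crop("side",300,310,470,450,4,"c_side_base")
E
```

```text
(no output)
```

View pics/c_scene_jar.png

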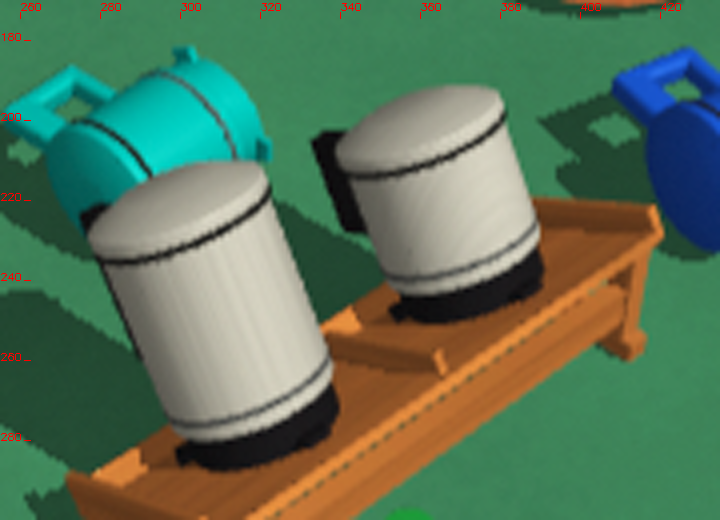

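View pics/c_side_jar.png

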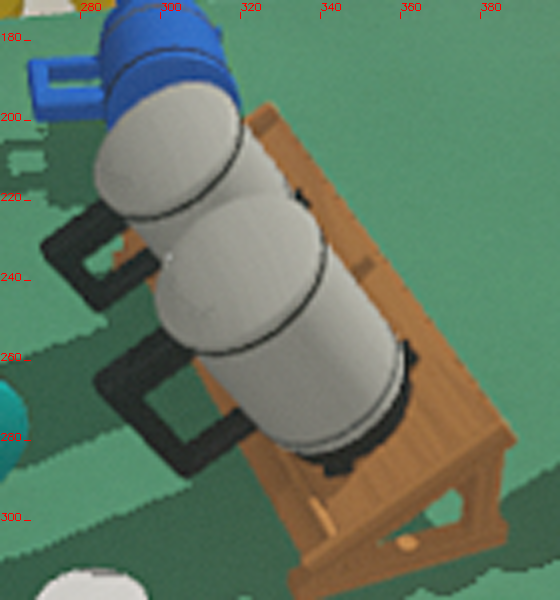

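View pics/c_scene_base.png

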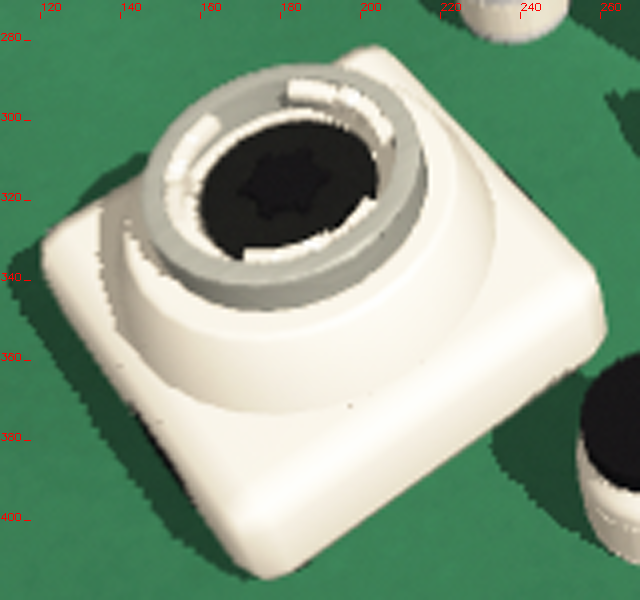

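View pics/c_side_base.png

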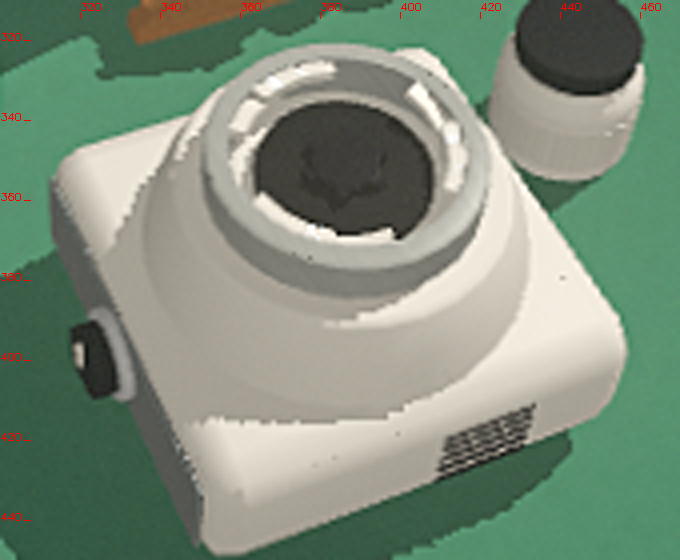

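```bash
cat > h.py <<'E'
import cv2,numpy as np
from scipy.spatial.transform import Rotation as Ro
from scipy.optimize import least_squares
def K(c):
    f=240/np.tan(np.radians(c["fov_y"])/2); return np.array([[f,0,c["cx"]],[0,f,c["cy"]],[0,0,1.]])
def Rwc(c):
    q=np.array(c["rotation"]); return Ro.from_quat([q[1],q[2],q[3],q[0]]).as_matrix()
def proj(c,P):
    P=np.atleast_2d(np.asarray(P,float)); R=Rwc(c).T; t=-R@np.array(c["eye"])
    return cv2.projectPoints(P,cv2.Rodrigues(R)[0],t,K(c),np.array(c["D"],float))[0][:,0]
def ray(c,uv):
    n=cv2.undistortPoints(np.array([[uv]],float),K(c),np.array(c["D"],float))[0,0]
    d=Rwc(c)@np.array([n[0],n[1],1]); return np.array(c["eye"],float),d/np.linalg.norm(d)
def onz(c,uv,z):
    e,d=ray(c,uv); return e+d*(z-e[2])/d[2]
def tri(cs,uvs):
    A=0;b=0
    for c,u in zip(cs,uvs):
        e,d=ray(c,u); M=np.eye(3)-np.outer(d,d); A=A+M; b=b+M@e
    return np.linalg.solve(A,b)
import pickle,os
def load(n): return pickle.load(open(n,"rb"))
def circ(r,z,n=72):
    a=np.linspace(0,2*np.pi,n); return np.c_[r*np.cos(a),r*np.sin(a),z+0*a]
def jarT(p,tilt=30):  # x,y,z,yaw of handle dir (deg)
    # tilt: top leans toward handle (+x local)
    R=Ro.from_euler('z',p[3],degrees=True)*Ro.from_euler('y',tilt,degrees=True)
    return lambda P: R.apply(P)+np.array(p[:3])
HB=np.array([[52,10,109],[111,10,109],[111,-10,109],[52,-10,109],[52,10,83],[111,10,83],[111,-10,83],[52,-10,83]],float)
def draw(im,c,P,col,x0,y0,k,closed=False):
    q=proj(c,P); q=((q-[x0,y0])*k).round().astype(int)
    cv2.polylines(im,[q.reshape(-1,1,2)],closed,col,1)
E
python3 - <<'E'
from rig import capture
import pickle
for n in ["scene","side"]: pickle.dump(capture(n),open(f"{n}0.pkl","wb"))
E
python3 - <<'E'
from h import *
S,D=load("scene0.pkl"),load("side0.pkl")
# collar
ps={0:[(145.5,320),(182,286),(215.5,309),(175,341),(160,296),(201,331)],1:[(350.5,350),(379,321),(420,343),(386,378),(360,330),(410,366)]}
def f(p):
    r=[]
    for i,c in enumerate([S,D]):
        q=proj(c,circ(70,160,360)+[p[0],p[1],0])
        for u in ps[i]:
            r.append(np.min(np.linalg.norm(q-u,axis=1)))
    return r
x0=(onz(S,(182,314),160)+onz(D,(385,350),160))[:2]/2
s=least_squares(f,x0); print("socket",s.x,np.round(s.fun,1))
print(onz(S,(182,314),160),onz(D,(385,350),160))
# stand corners: high-back-right (y-) etc.
print("jar handle outer top side", )
E
```

```text
socket [ 595.9726726  -225.52172293] [0.5 1.7 0.4 1.4 2.5 0.6 1.2 1.6 2.2 2.5 2.3 4.2]
[ 606.35389802 -225.63314892  160.        ] [ 589.01322964 -234.55539489  160.        ]
jar handle outer top side
```

```bash
python3 - <<'E'
from h import *
S,D=load("scene0.pkl"),load("side0.pkl")
for n,c,(x0,y0,x1,y1) in [("scene",S,(110,270,270,420)),("side",D,(300,310,470,450))]:
    k=4
    im=cv2.resize(np.ascontiguousarray(c["img"][y0:y1,x0:x1,::-1]),None,fx=k,fy=k,interpolation=cv2.INTER_CUBIC)
    for r,z,col in [(70,160,(0,0,255)),(58,160,(0,255,255)),(70,135,(255,0,0))]:
        draw(im,c,circ(r,z)+[596,-225.5,0],col,x0,y0,k)
    cv2.imwrite(f"pics/o_{n}_base.png",im)
    print(proj(c,[[0,0,0]]))
a=cv2.imread("pics/o_scene_base.png");b=cv2.imread("pics/o_side_base.png")
b=cv2.resize(b,None,fx=.6,fy=.6);a=cv2.resize(a,None,fx=.6,fy=.6)
H=max(a.shape[0],b.shape[0]);o=np.zeros((H,a.shape[1]+b.shape[1],3),np.uint8);o[:a.shape[0],:a.shape[1]]=a;o[:b.shape[0],a.shape[1]:]=b
cv2.imwrite("pics/o_base1.png",o)
E
```

```text
[[199.42280249 183.59585775]]
[[113.4215562  347.35079586]]
```

View pics/o_base1.png

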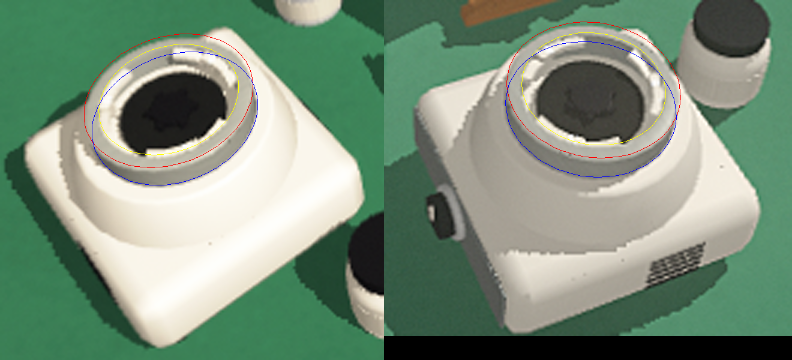

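```bash
python3 - <<'E'
from h import *
S,D=load("scene0.pkl"),load("side0.pkl")
ps={0:[(145.8,320),(182,286),(215.5,306),(178,341.5),(160,294.5),(201,334)],1:[(351,350),(379,321),(421,343),(386,377.5),(361,329),(410,367)]}
def f(p,cs=(0,1)):
    r=[]
    for i in cs:
        c=[S,D][i]
        C=p.copy() if len(p)==3 else np.r_[p,160]
        q=proj(c,circ(70,0,720)+C)
        ctr=proj(c,[C])[0]
        for u in ps[i]:
            j=np.argmin(np.linalg.norm(q-u,axis=1)); r.append(np.sign(np.linalg.norm(q[j]-ctr)-np.linalg.norm(np.array(u)-ctr))*np.linalg.norm(q[j]-u))
    return r
for cs in [(0,),(1,),(0,1)]:
    s=least_squares(f,[598,-230],args=(cs,)); print(cs,s.x,np.round(s.fun,1))
    s=least_squares(f,[598,-230,160.],args=(cs,)); print(cs,s.x,np.round(s.fun,1))
E
```

```text
(0,) [ 601.5172311 -226.0725764] [ 0.4 -0.2  0.5  0.2 -0.5 -0.9]
(0,) [ 602.7590054  -225.76701842  161.46144142] [ 0.3 -0.2  0.7  0.2 -0.5 -0.8]
(1,) [ 593.11940272 -227.3102339 ] [ 0.7  0.9 -0.1 -0.9  2.3  3.6]
(1,) [ 601.0225469  -206.799147    132.67699947] [-0.3 -0.2 -1.5 -1.7  1.2  2.4]
(0, 1) [ 597.59261103 -225.74076304] [ 0.7  1.1 -0.1 -1.5  0.8 -2.5 -1.5  1.6  2.  -2.1  1.8  3.8]
(0, 1) [ 595.27681914 -223.78306971  153.66438829] [-0.7  0.1  0.9 -0.8 -0.6 -1.3  0.2  0.2 -0.2 -0.6  1.5  3.9]
```

```bash
python3 - <<'E'
from h import *
S,D=load("scene0.pkl"),load("side0.pkl")
print(tri([S,D],[(334,204),(270.5,231)]))
print("base origin, tins", tri([S,D],[(240,250),(283,318)]))
# stand corners on visible: back-low? side crop (515,438)->y- high corner; scene that corner? lip
for u in [(389,279.5)]: print(onz(D,u,108))
print("scene +y high corner",onz(S,(420.5,229),108), "scene +y low", onz(S,(386,219),30))
print("side low -y corner",onz(D,(334,318),25))
E
```

```text
[411.94853709 251.77177672 104.25031866]
base origin, tins [409.83278219 -28.26979353  66.06915071]
[672.52818788   9.68282324 108.        ]
scene +y high corner [614.60126597 381.44352648 108.        ] scene +y low [471.33933352 386.50424379  30.        ]
side low -y corner [534.90992773 -14.3090898   25.        ]
```

```bash
cat > ov.py <<'E'
from h import *
import sys
def overlay(p,out,cams,tilt=30,k=4,boxes=None):
    ims=[]
    for c,(x0,y0,x1,y1) in zip(cams,boxes):
        im=cv2.resize(np.ascontiguousarray(c["img"][y0:y1,x0:x1,::-1]),None,fx=k,fy=k,interpolation=cv2.INTER_CUBIC)
        T=jarT(p,tilt)
        for r,z,col in [(52,130,(0,0,255)),(52,24,(255,255,0)),(47,0,(255,0,0)),(47,24,(255,0,0))]:
            draw(im,c,T(circ(r,z)),col,x0,y0,k)
        draw(im,c,T(HB[:4]),(0,255,255),x0,y0,k,True);draw(im,c,T(HB[4:]),(0,255,0),x0,y0,k,True)
        ims.append(im)
    H=max(i.shape[0] for i in ims)
    ims=[cv2.copyMakeBorder(i,0,H-i.shape[0],0,0,cv2.BORDER_CONSTANT) for i in ims]
    cv2.imwrite(out,np.hstack(ims))
E
python3 - <<'E'
from ov import *
S,D=load("scene0.pkl"),load("side0.pkl")
overlay([560,274,66,188.7],"pics/o_jar1.png",[S,D],boxes=[(320,180,410,260),(260,180,360,270)])
E
```

```text
(no output)
```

View pics/o_jar1.png

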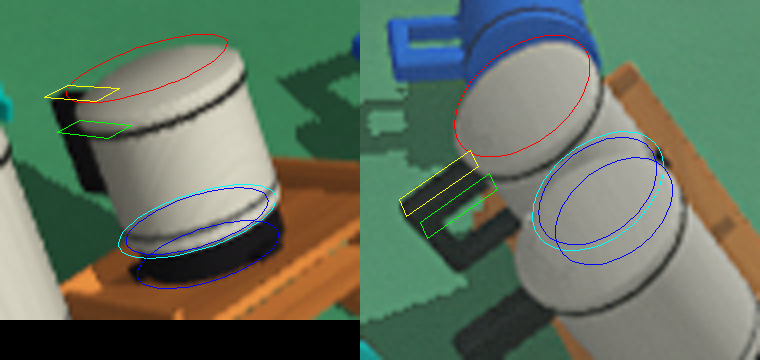

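apply_moves(
  targets=[
    [0,0,0,-7.3],
    [0,0,0,-7.3],
    [0,0,0,-7.3],
    [0,0,0,-7.2],
    [-3.0,-3.4,-0.2,0],
    [-3.0,-3.4,-0.2,0],
    [-3.0,-3.4,-0.2,0],
    [-3.0,-3.4,-0.2,0],
  ],
)

```text
time_s: 2.55
eef_pos: [323.6, 374.3, 312.1]
ee_rot: [0.0, -0.076, 0.997, 0.0]
force: [1.2, -0.2, -0.9]
grip_width: 0.998
```

apply_moves(
  targets=[
    [-3.0,-3.4,-0.2,0],
    [-3.0,-3.4,-0.2,0],
    [-3.0,-3.4,-0.2,0],
    [-2.8,-3.4,-0.3,0],
    [0,0,0,0],
    [0,0,0,0],
  ],
)

```text
time_s: 3.15
eef_pos: [459.9, 258.4, 320.7]
ee_rot: [-0.0, -0.075, 0.997, 0.0]
force: [0.5, -0.1, -0.5]
grip_width: 0.998
```

```bash
python3 - <<'E'
from rig import capture,readout,nets
from h import *
s=readout.sense(); print(s["time_s"],s["eef_pos"],s["ee_rot"],s["joints"])
c=capture("wrist"); pickle.dump(c,open("w1.pkl","wb")); cv2.imwrite("pics/w1.png",c["img"][:,:,::-1])
print(c["eye"],c["rotation"])
from ov import *
overlay([561,275,65,188.7],"pics/o_w1.png",[c],k=1,boxes=[(0,0,640,480)])
E
```

```text
3.15 [459.90330426 258.40847808 320.69335279] [-2.61407528e-04 -7.46465905e-02  9.97210014e-01  7.66043724e-05] [ 2.89534090e-01  3.06746363e-01  1.46176084e+00  2.66298385e-04
  1.37356360e+00 -1.43074666e+00]
[381.51599518 245.90038298 393.09089408] [0.10256753 0.6446254  0.74808092 0.11963668]
```

View pics/o_w1.png

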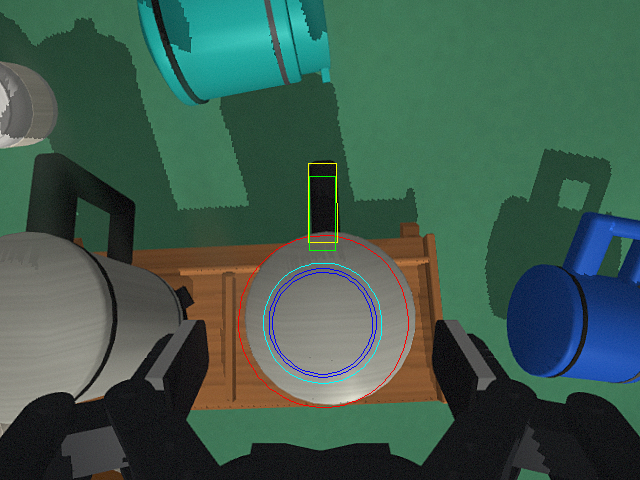

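```bash
python3 - <<'E'
from ov import *
c=load("w1.pkl")
overlay([561,277,65,189.5],"pics/o_w1b.png",[c],k=3,boxes=[(235,150,425,350)])
E
```

```text
(no output)
```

View pics/o_w1b.png

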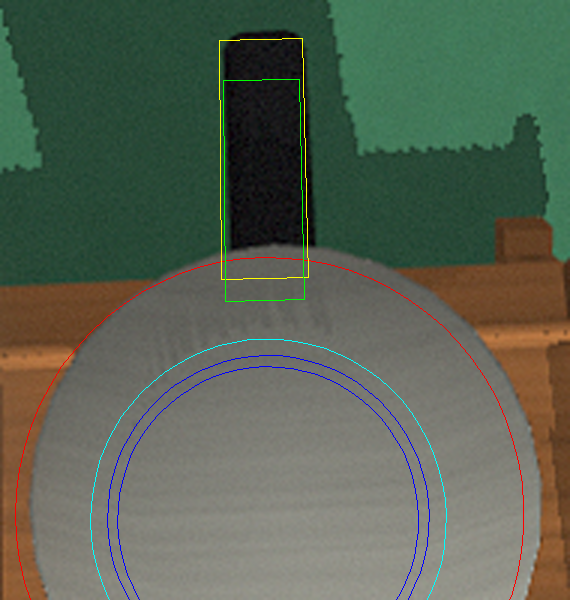

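```bash
python3 - <<'E'
from ov import *
c=load("w1.pkl")
overlay([559.5,282.5,65,191.5],"pics/o_w1c.png",[c],k=3,boxes=[(235,150,425,350)])
T=jarT([559.5,282.5,65,191.5])
for r in (76,95,100): print(r,T([[r,0,98]]))
E
```

```text
76 [[446.98707319 259.60898632 111.87048957]]
95 [[430.86291911 256.3284901  102.37048957]]
100 [[426.61972067 255.46520162  99.87048957]]
```

View pics/o_w1c.png

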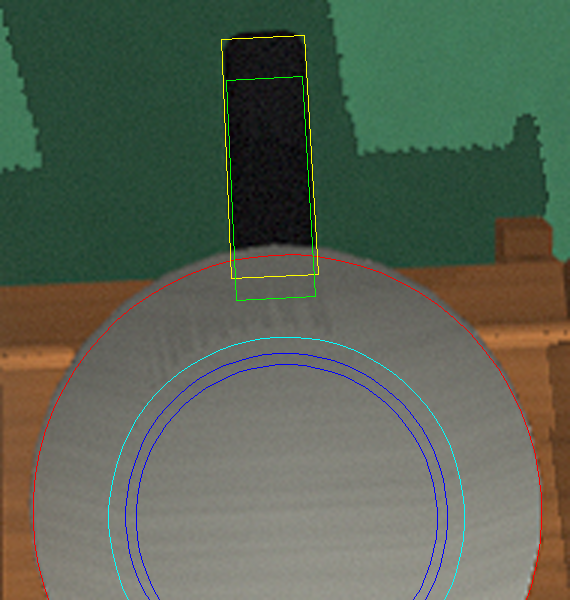

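apply_moves(
  targets=[
    [0,0,0,-2.9],
    [3.7,0.4,0,0],
    [0,0,4,0],
    [0,0,4,0],
    [0,0,3.5,0],
    [0,0,2,0],
    [0,0,0,0],
  ],
)

```text
time_s: 3.9
eef_pos: [420.7, 255.9, 183.8]
ee_rot: [-0.002, -0.102, 0.995, -0.0]
force: [1.1, 0.2, 1.1]
grip_width: 0.999
```

```bash
python3 - <<'E'
from rig import capture,readout,nets
from h import *
s=readout.sense(); print(s["time_s"],s["eef_pos"],s["ee_rot"],s["force"])
ims=[]
for n,(x0,y0,x1,y1) in [("side",(230,160,350,280)),("wrist",(160,120,480,480)),("scene",(300,150,420,270))]:
    c=capture(n); im=c["img"][y0:y1,x0:x1,::-1]; ims.append(cv2.resize(im,(int(360*(x1-x0)/(y1-y0)),360),interpolation=cv2.INTER_CUBIC))
cv2.imwrite("pics/g1.png",np.hstack(ims)[:, :1200]); 
o=np.hstack(ims); cv2.imwrite("pics/g1.png",cv2.resize(o,(800,int(o.shape[0]*800/o.shape[1]))))
E
```

```text
3.9 [420.71861283 255.94699078 183.8212832 ] [-2.46810577e-03 -1.01576901e-01  9.94824527e-01 -4.49310802e-04] [1.05478179 0.157044   1.14563748]
```

View pics/g1.png

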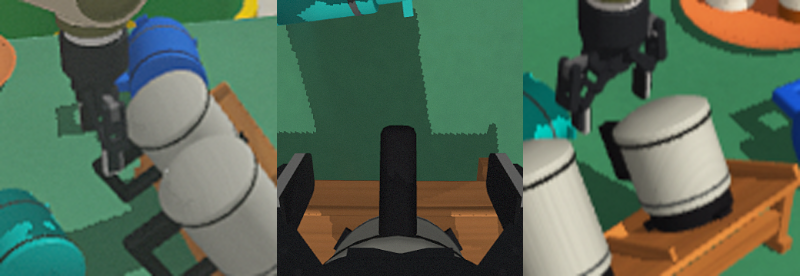

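apply_moves(
  targets=[
    [-0.2,0,1,0],
    [0,0,0.6,0],
    [0,0,0.3,0],
    [0,0,0,0],
  ],
)

```text
time_s: 4.45
eef_pos: [424.4, 255.7, 166.5]
ee_rot: [-0.0, -0.101, 0.995, -0.0]
force: [-0.0, -0.7, -0.5]
grip_width: 0.998
```

apply_moves(
  targets=[
    [0,0,0,0],
    [0,0,0,0],
    [0,0,0,0],
    [0,0,0,0],
    [0,0,0,0],
    [0,0,0,0],
  ],
  grip=1.0,
  force=100,
)

```text
time_s: 5.05
eef_pos: [424.5, 255.7, 167.1]
ee_rot: [-0.0, -0.101, 0.995, -0.0]
force: [-2.0, -2.1, 3.1]
grip_width: 0.207
```

```bash
python3 - <<'E'
from rig import capture,readout,nets
from h import *
s=readout.sense(); print(s["time_s"],s["eef_pos"],s["ee_rot"],s["force"],s["wrist_torque"],s["grip_width"])
ims=[]
for n,(x0,y0,x1,y1) in [("side",(230,160,350,280)),("wrist",(160,120,480,480)),("scene",(300,150,420,270))]:
    c=capture(n); im=c["img"][y0:y1,x0:x1,::-1]; ims.append(cv2.resize(im,(int(360*(x1-x0)/(y1-y0)),360),interpolation=cv2.INTER_CUBIC))
o=np.hstack(ims); cv2.imwrite("pics/g2.png",cv2.resize(o,(800,int(o.shape[0]*800/o.shape[1]))))
E
```

```text
5.05 [424.4664333  255.68600056 167.13019555] [-2.02590902e-05 -1.00633515e-01  9.94923559e-01 -7.84866204e-05] [-1.95453747 -2.10294892  3.09627882] [-0.24921111  0.19185541 -0.11747512] 0.2068615499054975
```

View pics/g2.png

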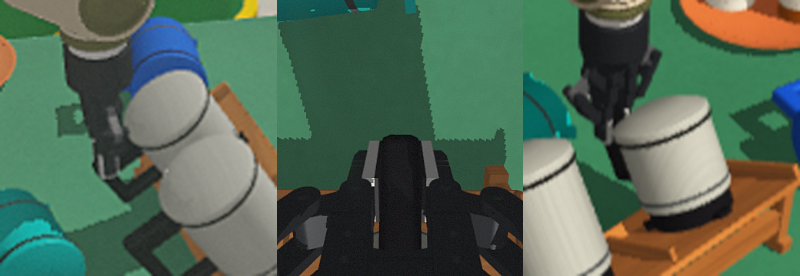

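apply_moves(
  targets=[
    [0,0,-0.5,0],
    [0,0,-0.5,0],
    [0,0,-1,0],
    [0,0,-1.5,0],
    [0,0,-2,0],
    [0,0,-2,0],
    [0,0,0,0],
  ],
)

```text
time_s: 5.9
eef_pos: [425.2, 256.1, 244.5]
ee_rot: [0.002, -0.101, 0.995, 0.001]
force: [0.6, 0.5, -4.8]
grip_width: 0.208
```

```bash
cat > look.py <<'E'
from rig import capture,readout,nets
from h import *
import sys
def look(out,views):
    s=readout.sense(); print(round(s["time_s"],2),s["eef_pos"].round(1),s["ee_rot"].round(4),s["force"].round(1),s["wrist_torque"].round(2),s["grip_width"].round(3))
    ims=[]
    for n,(x0,y0,x1,y1) in views:
        c=capture(n); pickle.dump(c,open(f"{out}_{n}.pkl","wb")); im=c["img"][y0:y1,x0:x1,::-1]; ims.append(cv2.resize(im,(int(360*(x1-x0)/(y1-y0)),360),interpolation=cv2.INTER_CUBIC))
    o=np.hstack(ims); 
    if o.shape[1]>800:o=cv2.resize(o,(800,int(o.shape[0]*800/o.shape[1])))
    cv2.imwrite(f"pics/{out}.png",o)
E
python3 - <<'E'
from look import *
look("g3",[("side",(200,110,370,280)),("wrist",(0,0,640,480)),("scene",(290,120,420,250))])
E
```

```text
Traceback (most recent call last):
  File "look.py", line 5, in look
    s=readout.sense(); print(round(s["time_s"],2),s["eef_pos"].round(1),s["ee_rot"].round(4),s["force"].round(1),s["wrist_torque"].round(2),s["grip_width"].round(3))
                                                                                                                                            ^^^^^^^^^^^^^^^^^^^^^
AttributeError: 'float' object has no attribute 'round'
```

```bash
sed -i 's/s\["grip_width"\].round(3)/round(float(s["grip_width"]),3)/' look.py
python3 - <<'E'
from look import *
look("g3",[("side",(200,110,370,280)),("wrist",(0,0,640,480)),("scene",(290,120,420,250))])
E
```

```text
5.9 [425.2 256.1 244.5] [ 2.400e-03 -1.008e-01  9.949e-01  6.000e-04] [ 0.6  0.5 -4.8] [-0.03  0.35  0.01] 0.208
```

View pics/g3.png

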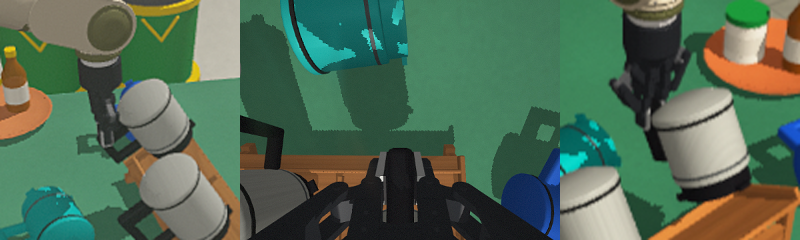

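```bash
cat >> h.py <<'E'
def held(tcp,yaw,tilt,pj):
    R=Ro.from_euler('z',yaw,degrees=True)*Ro.from_euler('y',tilt,degrees=True)
    return np.r_[np.array(tcp)-[0,0,58]-R.apply(pj),yaw]
E
python3 - <<'E'
from ov import *
R=Ro.from_euler('z',191.5,degrees=True)*Ro.from_euler('y',30,degrees=True)
pj=R.inv().apply(np.array([424.5,255.7,109])-[559.5,282.5,65]); print(pj)
S=load("g3_scene.pkl");D=load("g3_side.pkl")
for t in (10,20,30):
    p=held([425.2,256.1,244.5],191.5,t,pj); print(t,p)
    overlay(p,f"pics/t{t}.png",[S,D],tilt=t,k=2,boxes=[(300,120,420,250),(240,130,370,260)])
o=np.vstack([cv2.imread(f"pics/t{t}.png") for t in (10,20)]); cv2.imwrite("pics/tt.png",o)
E
```

```text
[ 97.19358413  -0.65268906 106.92156565]
10 [537.31957585 278.2449251   98.08030195 191.5       ]
20 [550.66388943 280.95985638 119.26875733 191.5       ]
30 [560.2 282.9 142.5 191.5]
```

View pics/tt.png

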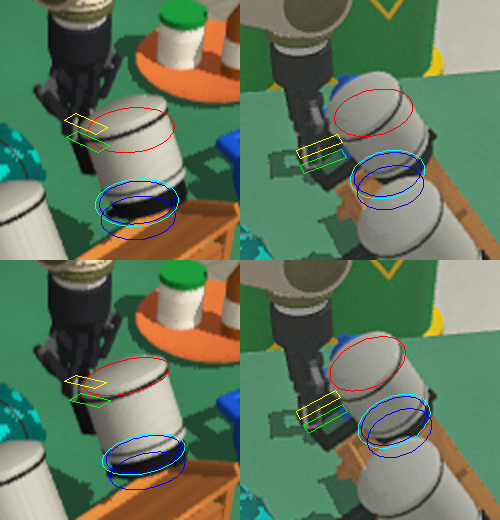

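View pics/t30.png

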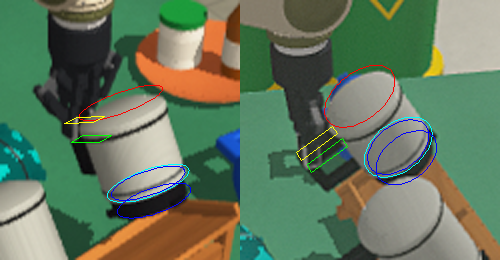

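```bash
python3 - <<'E'
from h import *
c=load("w1.pkl"); S=load("scene0.pkl");D=load("side0.pkl")
print("blue handle tip", onz(c,(545,160),20), onz(c,(585,215),40), onz(c,(510,320),50))
print("turq", onz(c,(140,0),50),onz(c,(185,100),50),onz(c,(328,80),30))
print("tall handle",onz(c,(37,158),130))
print("side: turq handle",onz(D,(200,285),40),onz(D,(265,275),40),"blue",onz(D,(270,190),40))
print("plate",[onz(S,u,5)[:2].round() for u in [(367,150),(441,150),(400,168)]])
print("tin",onz(S,(238,277),0),onz(S,(237,255),62), "bottle", onz(S,(355,358),0),"tub",onz(S,(276,402),0))
E
```

```text
blue handle tip [386.04661739 462.33544621  20.        ] [428.57987351 505.47119064  40.        ] [541.02652615 460.35147412  50.        ]
turq [313.40162524  93.91719001  50.        ] [383.49990672 133.75575054  50.        ] [349.70980923 248.41263198  30.        ]
tall handle [433.14091934  61.3328987  130.        ]
side: turq handle [212.99524732 142.67679779  40.        ] [382.70379496 152.61920261  40.        ] blue [433.69460887 566.80306157  40.        ]
plate [array([127., 558.]), array([259., 773.]), array([270., 591.])]
tin [ 4.31102121e+02 -5.14886995e+01  1.13686838e-13] [416.12574926 -38.89185925  62.        ] bottle [786.92778935  77.06801168   0.        ] tub [ 791.15925502 -121.03630267    0.        ]
```

```bash
python3 - <<'E'
from h import *
S=load("scene0.pkl");D=load("side0.pkl")
# upper-left silhouette edges, straight sections
for nm,c,a,b,z in [("scene right side bottom edge",S,(190,408),(245,372),15),("scene left bottom edge",S,(125,345),(165,405),5),("scene top right edge",S,(210,283),(255,330),125),("side front bottom",D,(318,375),(345,440),10),("side right bottom",D,(375,445),(440,415),5),("side top-left edge",D,(320,345),(345,338),128),("side right edge top",D,(412,325),(452,385),128)]:
    A,B=onz(c,a,z),onz(c,b,z); d=B-A; print(nm,A[:2].round(),B[:2].round(),np.degrees(np.arctan2(d[1],d[0])).round(1))
E
```

```text
scene right side bottom edge [ 722. -280.] [ 703. -150.] 98.1
scene left bottom edge [ 494. -358.] [ 683. -323.] 10.5
scene top right edge [ 526. -142.] [ 692. -108.] 11.4
side front bottom [ 470. -162.] [ 496. -325.] -81.0
side right bottom [ 553. -344.] [ 703. -304.] 14.8
side top-left edge [ 473. -174.] [ 526. -165.] 9.7
side right edge top [ 673. -156.] [ 701. -315.] -80.1
```

apply_moves(
  targets=[
    [0,0,-2.5,0],
    [0,0,-2.5,0],
    [1.0,0.8,-1,0],
    [2.5,2.0,0,0],
    [3,2.3,0,0],
    [3,2.3,0,0],
    [3,2.3,0,0],
    [3,2.3,0,0],
  ],
  force=120,
)

```text
time_s: 6.85
eef_pos: [246.1, 342.5, 300.6]
ee_rot: [-0.001, -0.101, 0.995, -0.0]
force: [1.5, -0.1, -3.9]
grip_width: 0.204
```

apply_moves(
  targets=[
    [2.7,2.1,0,0],
    [1.5,1.2,0,0],
    [1,0.8,0,0],
    [0,0,3,0],
    [0,0,4,0],
    [0,0,4,0],
    [0,0,3,0],
    [0,0,0,0],
  ],
)

```text
time_s: 7.65
eef_pos: [187.2, 370.3, 158.3]
ee_rot: [-0.004, -0.101, 0.995, -0.003]
force: [0.5, -0.4, -4.5]
grip_width: 0.2
```

```bash

python3 - <<'E'
from look import *
look("g4",[("side",(100,80,370,350)),("wrist",(0,0,640,480)),("scene",(220,40,440,260))])
E
```

```text
7.65 [187.2 370.3 158.3] [-0.0037 -0.1007  0.9949 -0.003 ] [ 0.5 -0.4 -4.5] [-0.07  0.56  0.01] 0.2
```

View pics/g4.png

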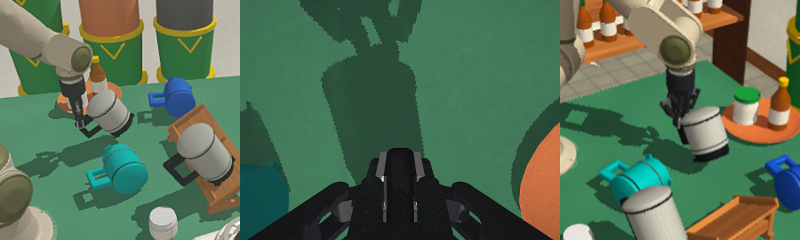

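apply_moves(
  targets=[
    [0,0,1,0],
    [0,0,1,0],
    [0,0,0.4,0],
    [0,0,0,0],
  ],
)

```text
time_s: 8.2
eef_pos: [189.3, 371.8, 137.3]
ee_rot: [-0.0, -0.101, 0.995, -0.0]
force: [0.9, 0.0, -3.6]
grip_width: 0.203
```

apply_moves(
  targets=[
    [0,0,0.4,0],
    [0,0,0,0],
  ],
)

```text
time_s: 8.4
eef_pos: [189.4, 372.0, 133.6]
ee_rot: [-0.0, -0.101, 0.995, -0.0]
force: [1.0, 0.6, -4.3]
grip_width: 0.203
```

```bash

python3 - <<'E'
from look import *
look("g5",[("side",(150,150,300,300)),("scene",(280,90,440,250))])
E
```

```text
8.4 [189.4 372.  133.6] [-2.000e-04 -1.007e-01  9.949e-01 -1.000e-04] [ 1.   0.6 -4.3] [-0.1   0.45  0.05] 0.203
```

View pics/g5.png

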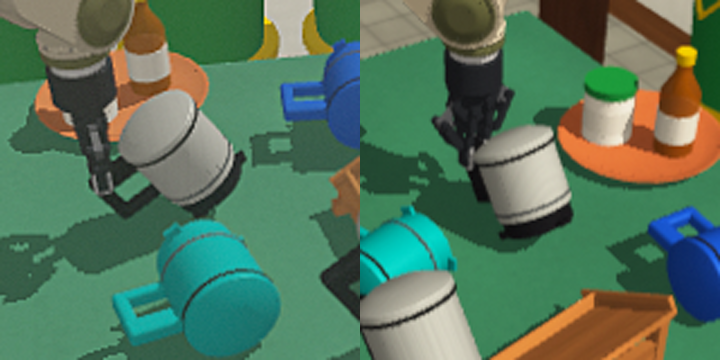

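apply_moves(
  targets=[
    [0,0,0.4,0],
    [0,0,0.2,0],
    [0,0,0,0],
  ],
)

```text
time_s: 8.8
eef_pos: [189.4, 371.9, 127.6]
ee_rot: [-0.0, -0.101, 0.995, -0.0]
force: [1.0, 0.1, -4.5]
grip_width: 0.205
```

apply_moves(
  targets=[
    [0,0,0.3,0],
    [0,0,0,0],
  ],
)

```text
time_s: 9.0
eef_pos: [189.5, 372.3, 125.7]
ee_rot: [0.0, -0.101, 0.995, 0.0]
force: [-4.3, -2.3, 12.2]
grip_width: 0.201
```

apply_moves(
  targets=[
    [0,0,-0.1,0],
    [-0.6,0,-0.7,0],
    [-0.7,0,-0.7,0],
    [-0.8,0,-0.7,0],
    [-0.8,0,-0.6,0],
    [-0.9,0,-0.5,0],
    [-0.6,0,-0.3,0],
    [0,0,0,0],
  ],
  force=20,
)

```text
time_s: 9.8
eef_pos: [233.5, 381.1, 161.2]
ee_rot: [0.0, -0.1, 0.995, 0.0]
force: [-0.3, 0.2, -4.1]
grip_width: 0.205
```

```bash

python3 - <<'E'
from look import *
look("g6",[("side",(150,150,300,300)),("scene",(280,90,440,250))])
E
```

```text
9.8 [233.5 381.1 161.2] [ 4.000e-04 -1.004e-01  9.950e-01  3.000e-04] [-0.3  0.2 -4.1] [-0.08  0.42 -0.02] 0.205
```

View pics/g6.png

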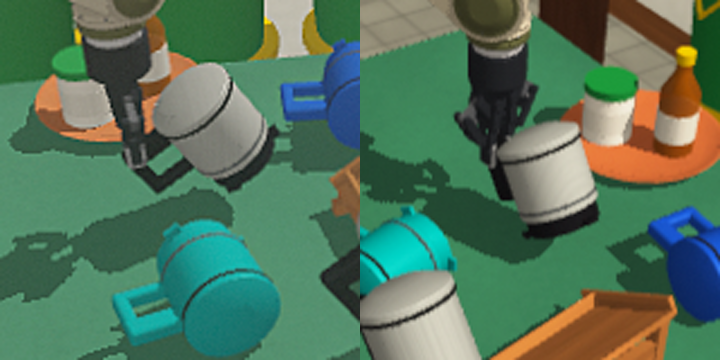

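apply_moves(
  targets=[
    [0,0,1.5,0],
    [0,0,1.2,0],
    [0,0,0.6,0],
    [0,0,0.2,0],
    [0,0,0,0],
  ],
)

```text
time_s: 10.4
eef_pos: [232.3, 380.8, 126.2]
ee_rot: [-0.0, -0.101, 0.995, -0.0]
force: [-0.3, -1.3, -2.2]
grip_width: 0.204
```

apply_moves(
  targets=[
    [0,0,0.2,0],
    [0,0,0,0],
  ],
)

```text
time_s: 10.6
eef_pos: [232.3, 381.1, 125.5]
ee_rot: [0.0, -0.101, 0.995, 0.0]
force: [-7.8, -6.4, 21.4]
grip_width: 0.2
```

apply_moves(
  targets=[
    [0,0,-0.1,0],
    [0,0,0,0],
    [0,0,0,0],
    [0,0,0,0],
    [0,0,0,0],
    [0,0,0,0],
  ],
  grip=4.5,
)

```text
time_s: 11.2
eef_pos: [232.6, 380.9, 124.9]
ee_rot: [0.0, -0.101, 0.995, -0.0]
force: [0.1, 0.6, -0.6]
grip_width: 0.527
```

```bash

python3 - <<'E'
from look import *
look("g7",[("side",(150,150,300,300)),("scene",(280,90,440,250))])
E
```

```text
11.2 [232.6 380.9 124.9] [ 0.     -0.1007  0.9949 -0.    ] [ 0.1  0.6 -0.6] [-0.01 -0.05 -0.05] 0.527
```

View pics/g7.png

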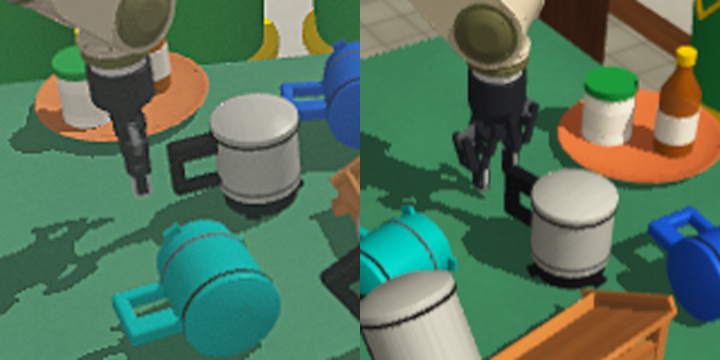

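```bash
cat > plan.py <<'E'
import numpy as np
def plan(p,h,q,hq,n):
    # from p heading h to q heading hq (deg, tool-x heading), n rows, trapezoid
    w=np.minimum.reduce([np.arange(1,n+1)/2,np.arange(n,0,-1)/2,np.ones(n)]); w=np.cumsum(w/w.sum())
    rows=[];p=np.array(p,float);cp=p.copy();ch=h
    for i in range(n):
        t=p+(np.array(q)-p)*w[i]; th=h+(hq-h)*w[i]
        a=np.radians(ch); d=t-cp
        r=[d[0]*np.cos(a)+d[1]*np.sin(a), d[0]*np.sin(a)-d[1]*np.cos(a), -d[2]]
        r=[round(v/10,1) for v in r]; tr=round(-(th-ch),1)
        rows.append(r+[tr]); 
        cp=cp+10*np.array([r[0]*np.cos(a)+r[1]*np.sin(a), r[0]*np.sin(a)-r[1]*np.cos(a), -r[2]]); ch-=tr
    for i in range(0,n,8): print(rows[i:i+8])
    print("end",cp.round(1),round(ch,1))
E
python3 -c "
from plan import plan
plan([232.6,380.9,330],191.5,[535,-265,340],30,22)"
```

```text
[[np.float64(-0.4), np.float64(-1.7), np.float64(-0.0), np.float64(3.8)], [np.float64(-1.0), np.float64(-3.2), np.float64(-0.1), np.float64(7.7)], [np.float64(-1.4), np.float64(-3.1), np.float64(-0.0), np.float64(7.7)], [np.float64(-1.9), np.float64(-2.8), np.float64(-0.1), np.float64(7.7)], [np.float64(-2.2), np.float64(-2.6), np.float64(-0.0), np.float64(7.7)], [np.float64(-2.5), np.float64(-2.3), np.float64(-0.1), np.float64(7.7)], [np.float64(-2.8), np.float64(-1.9), np.float64(-0.0), np.float64(7.7)], [np.float64(-3.1), np.float64(-1.5), np.float64(-0.1), np.float64(7.7)]]
[[np.float64(-3.2), np.float64(-1.1), np.float64(-0.0), np.float64(7.7)], [np.float64(-3.3), np.float64(-0.6), np.float64(-0.1), np.float64(7.7)], [np.float64(-3.4), np.float64(-0.2), np.float64(-0.0), np.float64(7.7)], [np.float64(-3.4), np.float64(0.2), np.float64(-0.0), np.float64(7.6)], [np.float64(-3.3), np.float64(0.7), np.float64(-0.1), np.float64(7.7)], [np.float64(-3.2), np.float64(1.2), np.float64(-0.0), np.float64(7.7)], [np.float64(-3.0), np.float64(1.6), np.float64(-0.1), np.float64(7.7)], [np.float64(-2.8), np.float64(1.9), np.float64(-0.0), np.float64(7.7)]]
[[np.float64(-2.5), np.float64(2.3), np.float64(-0.1), np.float64(7.7)], [np.float64(-2.1), np.float64(2.6), np.float64(-0.0), np.float64(7.7)], [np.float64(-1.8), np.float64(2.9), np.float64(-0.1), np.float64(7.7)], [np.float64(-1.4), np.float64(3.1), np.float64(-0.0), np.float64(7.7)], [np.float64(-1.0), np.float64(3.3), np.float64(-0.1), np.float64(7.7)], [np.float64(-0.2), np.float64(1.7), np.float64(-0.0), np.float64(3.8)]]
end [ 535.4 -265.1  340. ] 30.0
```

apply_moves(
  targets=[
    [0,0,-3,0],
    [0,0,-4.5,0],
    [0,0,-4.5,0],
    [0,0,-4.5,0],
    [0,0,-4,0],
  ],
  grip=8.5,
)

```text
time_s: 11.8
eef_pos: [232.4, 380.7, 332.3]
ee_rot: [0.001, -0.101, 0.995, 0.0]
force: [0.7, 0.9, 0.5]
grip_width: 0.993
```

apply_moves(
  targets=[
    [-0.4,-1.7,0,3.8],
    [-1.0,-3.2,-0.1,7.7],
    [-1.4,-3.1,0,7.7],
    [-1.9,-2.8,-0.1,7.7],
    [-2.2,-2.6,0,7.7],
    [-2.5,-2.3,-0.1,7.7],
    [-2.8,-1.9,0,7.7],
    [-3.1,-1.5,-0.1,7.7],
  ],
)

```text
time_s: 12.6
eef_pos: [341.1, 148.5, 333.9]
ee_rot: [0.0, 0.394, 0.919, 0.0]
force: [0.1, 0.5, 0.4]
grip_width: 0.995
```

apply_moves(
  targets=[
    [-3.2,-1.1,0,7.7],
    [-3.3,-0.6,-0.1,7.7],
    [-3.4,-0.2,0,7.7],
    [-3.4,0.2,0,7.6],
    [-3.3,0.7,-0.1,7.7],
    [-3.2,1.2,0,7.7],
    [-3.0,1.6,-0.1,7.7],
    [-2.8,1.9,0,7.7],
  ],
)

```text
time_s: 13.4
eef_pos: [456.6, -97.1, 336.9]
ee_rot: [0.0, 0.809, 0.588, 0.0]
force: [0.4, 0.2, 0.3]
grip_width: 0.992
```

apply_moves(
  targets=[
    [-2.5,2.3,-0.1,7.7],
    [-2.1,2.6,0,7.7],
    [-1.8,2.9,-0.1,7.7],
    [-1.4,3.1,0,7.7],
    [-1.0,3.3,-0.1,7.7],
    [-0.2,1.7,0,3.8],
    [0,0,0,0],
  ],
)

```text
time_s: 14.1
eef_pos: [536.3, -266.5, 338.8]
ee_rot: [-0.0, 0.966, 0.258, -0.0]
force: [-0.9, 0.6, -0.6]
grip_width: 0.997
```

```bash

python3 - <<'E'
from look import *
look("s1",[("wrist",(0,0,640,480))])
s=readout.sense();print(s["joints"])
E
```

```text
14.1 [ 536.3 -266.5  338.8] [-4.000e-04  9.661e-01  2.581e-01 -4.000e-04] [-0.9  0.6 -0.6] [0.06 0.   0.04] 0.997
[-6.55229069e-01  4.58277338e-01  1.19871781e+00  1.09290671e-04
  1.48587571e+00  3.90421159e-01]
```

View pics/s1.png

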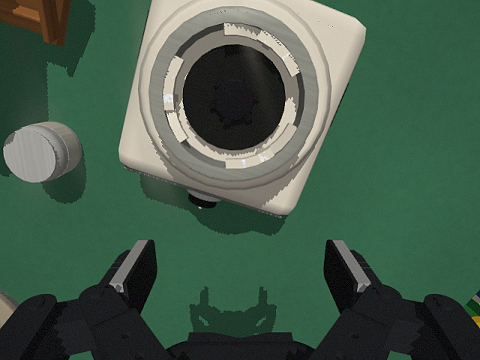

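```bash
cat > ovb.py <<'E'
from h import *
def sock(c,x,y,psi,out,box,k=3):
    x0,y0,x1,y1=box
    im=cv2.resize(np.ascontiguousarray(c["img"][y0:y1,x0:x1,::-1]),None,fx=k,fy=k,interpolation=cv2.INTER_CUBIC)
    for r,z,col in [(70,160,(0,0,255)),(58,160,(0,255,255))]:
        draw(im,c,circ(r,z)+[x,y,0],col,x0,y0,k)
    for g in (49,169,289):
        for e in (-23,23):
            a=np.radians(psi+g+e); u=np.array([np.cos(a),np.sin(a),0])
            draw(im,c,np.array([u*49.5,u*58])+[x,y,160],(255,0,255),x0,y0,k)
    R=Ro.from_euler('z',psi,degrees=True)
    hb=R.apply(np.array([[-117.5,-112.5,100],[117.5,-112.5,100],[117.5,112.5,100],[-117.5,112.5,100]],float))+[x,y,0]
    draw(im,c,hb,(255,0,0),x0,y0,k,True)
    cv2.imwrite(out,im)
E
python3 - <<'E'
from ovb import *
c=load("s1_wrist.pkl")
# fit outer rim
f=640/480*1.0
import sys
sock(c,600,-227,9.5,"pics/o_s1.png",(150,0,500,300),2)
E
```

```text
(no output)
```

View pics/o_s1.png

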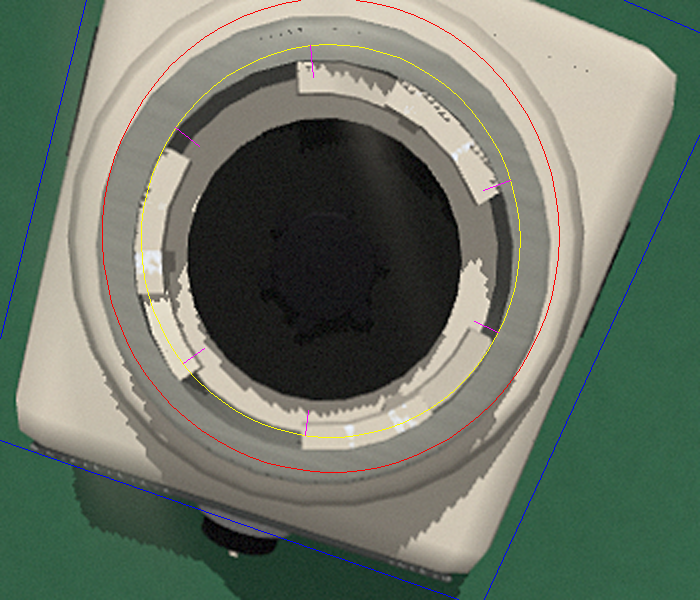

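```bash
python3 - <<'E'
from ovb import *
c=load("s1_wrist.pkl")
# inner upper edge of collar rim r=58,z160 : boundary light steel / dark interior. picks in zoom px (2x, off 150,0)
Z=lambda P:[(150+x/2,y/2) for x,y in P]
outer=Z([(98,250),(549,250),(325,15),(170,68),(480,85)])
inner=Z([(134,240),(511,230),(328,62),(180,128),(488,170),(455,105)])
def res(p):
    r=[]
    for pts,rad in((outer,70),(inner,58)):
        q=proj(c,circ(rad,p[2] if len(p)>2 else 160,1440)+[p[0],p[1],0]); ctr=q.mean(0)
        for u in pts:
            d=np.linalg.norm(q-u,axis=1);j=d.argmin(); r.append(d[j]*np.sign(np.linalg.norm(np.array(u)-ctr)-np.linalg.norm(q[j]-ctr)))
    return r
for p0 in ([597,-226],[597,-226,160]):
    s=least_squares(res,p0,loss='soft_l1'); print(s.x,np.round(s.fun,1))
# tab corners at r=49.5 (inner end corner) tops
x,y=s.x[:2]; x2,y2=least_squares(res,[597,-226],loss='soft_l1').x
for (X,Y) in ((x,y),(x2,y2)):
  for u,g in zip(Z([(299,95),(188,160),(303,430),(490,203),(472,338),(198,372)]),[49+23,169-23,169+69,49-23,289+23,169+23]):
    w=onz(c,u,160)-[X,Y,160]; a=np.degrees(np.arctan2(w[1],w[0]))%360; print(np.hypot(*w[:2]).round(1),((a-g+180)%360-180).round(1))
sock(c,*s.x[:2],11,"pics/o_s1b.png",(150,0,500,300),2)
E
```

```text
[ 595.02807532 -226.97526243] [-1.5 -0.3 -0.2  2.3 -1.3  0.1  1.1 -0.6 -0.5 -1.4  4.6]
[ 595.15175682 -226.89422534  159.17087821] [-1.2  0.1  0.1  2.5 -1.1  0.5  1.3 -0.6 -0.3 -1.3  4.7]
49.1 -34.7
50.4 -64.2
52.0 -35.4
54.1 -65.8
51.9 -36.8
51.5 -33.0
49.3 -34.7
50.5 -64.3
51.8 -35.4
54.2 -65.6
51.9 -36.6
51.4 -33.2
```

View pics/o_s1b.png

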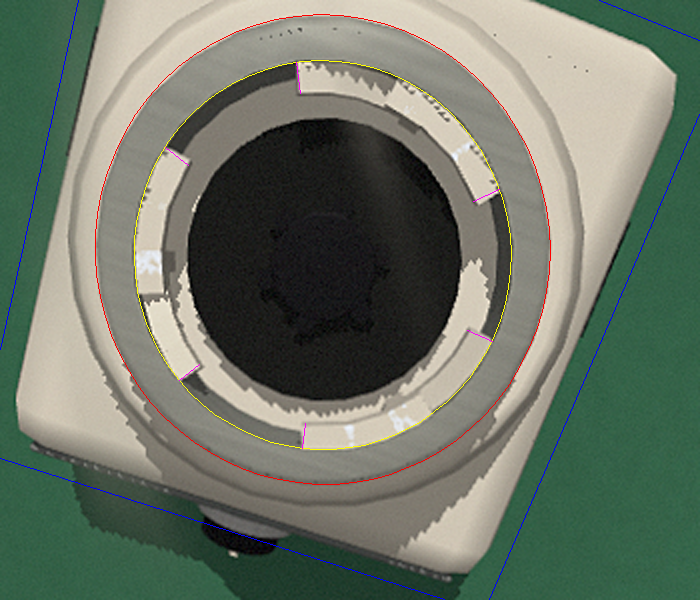

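```bash
sed -i 's/round(v\/10,1)/float(round(v\/10,1))/; s/round(-(th-ch),1)/float(round(-(th-ch),1))/' plan.py; python3 -c "
from plan import plan
plan([536.3,-266.5,339],30,[240,383,339],11.5,18)"
```

```text
[[0.2, -2.1, -0.0, 0.5], [0.4, -4.2, -0.0, 1.1], [0.2, -4.2, -0.0, 1.1], [0.3, -4.2, -0.0, 1.1], [0.1, -4.2, -0.0, 1.1], [0.0, -4.2, -0.0, 1.1], [-0.0, -4.2, -0.0, 1.1], [-0.1, -4.2, -0.0, 1.1]]
[[-0.2, -4.1, -0.0, 1.0], [-0.3, -4.2, -0.0, 1.1], [-0.4, -4.2, -0.0, 1.1], [-0.4, -4.2, -0.0, 1.1], [-0.5, -4.2, -0.0, 1.1], [-0.6, -4.1, -0.0, 1.1], [-0.7, -4.2, -0.0, 1.1], [-0.7, -4.1, -0.0, 1.1]]
[[-0.9, -4.1, -0.0, 1.1], [-0.4, -2.1, -0.0, 0.5]]
end [240.  383.4 339. ] 11.5
```

apply_moves(
  targets=[
    [0.2,-2.1,0,0.5],
    [0.4,-4.2,0,1.1],
    [0.2,-4.2,0,1.1],
    [0.3,-4.2,0,1.1],
    [0.1,-4.2,0,1.1],
    [0,-4.2,0,1.1],
    [0,-4.2,0,1.1],
    [-0.1,-4.2,0,1.1],
  ],
)

```text
time_s: 14.95
eef_pos: [403.2, 24.3, 340.0]
ee_rot: [0.0, 0.982, 0.19, 0.0]
force: [-0.3, -0.5, 0.9]
grip_width: 0.998
```

apply_moves(
  targets=[
    [-0.2,-4.1,0,1.0],
    [-0.3,-4.2,0,1.1],
    [-0.4,-4.2,0,1.1],
    [-0.4,-4.2,0,1.1],
    [-0.5,-4.2,0,1.1],
    [-0.6,-4.1,0,1.1],
    [-0.7,-4.2,0,1.1],
    [-0.7,-4.1,0,1.1],
  ],
)

```text
time_s: 15.75
eef_pos: [263.1, 328.5, 340.2]
ee_rot: [-0.0, 0.993, 0.116, 0.0]
force: [0.8, 1.0, -0.0]
grip_width: 0.993
```

apply_moves(
  targets=[
    [-0.9,-4.1,0,1.1],
    [-0.4,-2.1,0,0.5],
    [0,0,0,0],
    [0,0,0,0],
  ],
)

```text
time_s: 16.15
eef_pos: [238.2, 384.4, 339.9]
ee_rot: [0.0, 0.995, 0.102, -0.0]
force: [-0.2, -0.3, 0.9]
grip_width: 0.992
```

```bash

python3 - <<'E'
from look import *
look("s2",[("wrist",(0,0,640,480)),("side",(0,0,640,480))])
from ov import *
overlay([330,400,0,191.5],"pics/o_s2.png",[load("s2_wrist.pkl")],tilt=0,k=1,boxes=[(0,0,640,480)])
E
```

```text
16.15 [238.2 384.4 339.9] [ 1.000e-04  9.948e-01  1.021e-01 -0.000e+00] [-0.2 -0.3  0.9] [ 0.02  0.03 -0.  ] 0.992
```

View pics/o_s2.png

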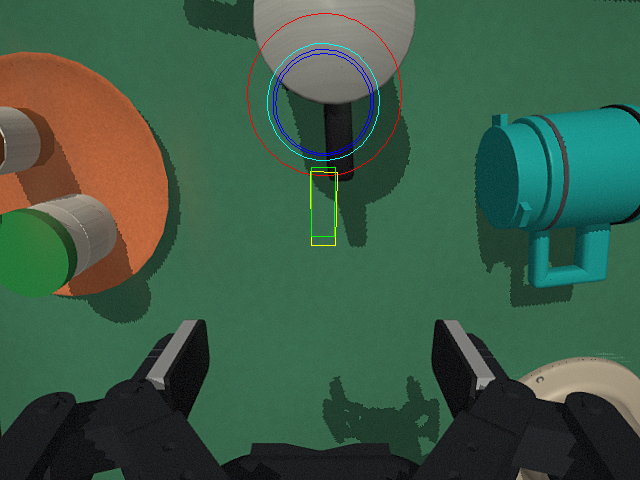

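apply_moves(
  targets=[
    [2.4,0.5,3,0],
    [2.4,0.6,3,0],
    [0,0,0,0],
    [0,0,0,0],
  ],
)

```text
time_s: 16.65
eef_pos: [288.6, 382.9, 280.2]
ee_rot: [0.0, 0.995, 0.1, -0.0]
force: [0.1, -0.1, 0.3]
grip_width: 0.996
```

```bash

python3 - <<'E'
from look import *
look("s3",[("wrist",(0,0,640,480))])
from ov import *
overlay([380,399,0,194],"pics/o_s3.png",[load("s3_wrist.pkl")],tilt=0,k=2,boxes=[(200,0,480,300)])
E
```

```text
16.65 [288.6 382.9 280.2] [ 1.00e-04  9.95e-01  9.99e-02 -3.00e-04] [ 0.1 -0.1  0.3] [-0.01  0.04 -0.02] 0.996
```

View pics/o_s3.png

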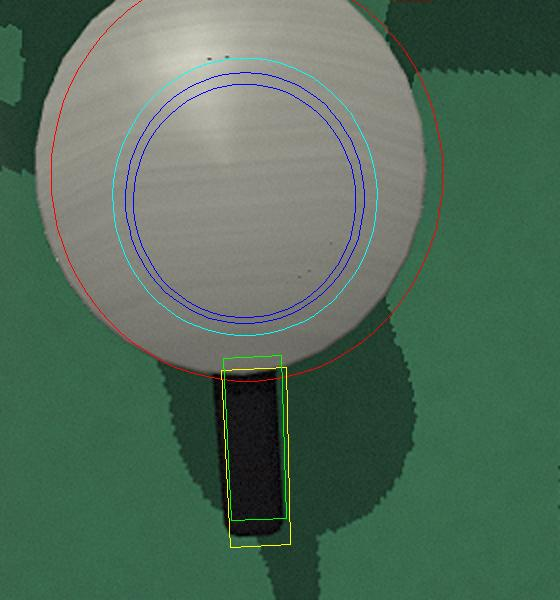

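```bash

python3 - <<'E'
from ov import *
overlay([381.8,404.2,0,195.7],"pics/o_s3.png",[load("s3_wrist.pkl")],tilt=0,k=2,boxes=[(200,0,480,300)])
E
```

```text
(no output)
```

View pics/o_s3.png

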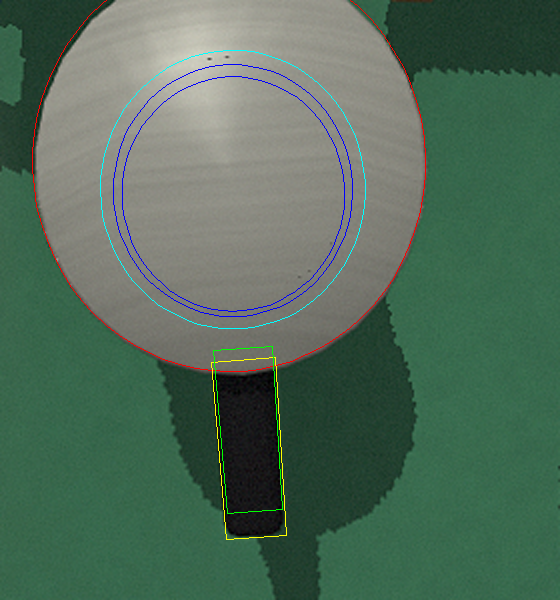

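apply_moves(
  targets=[
    [0,0,0,-4.2],
    [1.4,0.5,2,0],
    [0,0,4,0],
    [0,0,4,0],
    [0,0,2.0,0],
    [0,0,0.8,0],
    [0,0,0,0],
    [0,0,0,0],
  ],
)

```text
time_s: 17.5
eef_pos: [303.6, 383.1, 153.6]
ee_rot: [-0.001, 0.991, 0.137, 0.001]
force: [0.4, -0.2, 1.0]
grip_width: 0.999
```

```bash

python3 - <<'E'
from look import *
look("s4",[("side",(170,160,310,300)),("wrist",(120,0,520,480))])
E
```

```text
17.5 [303.6 383.1 153.6] [-7.000e-04  9.905e-01  1.372e-01  1.300e-03] [ 0.4 -0.2  1. ] [ 0.02 -0.04  0.02] 0.999
```

View pics/s4.png

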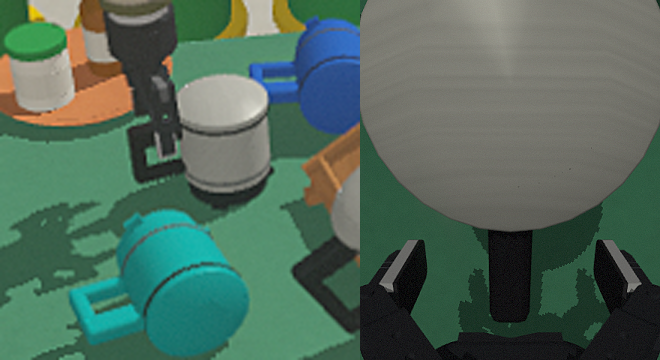

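apply_moves(
  targets=[
    [0,0,0,0],
    [0,0,0,0],
    [0,0,0,0],
    [0,0,0,0],
    [0,0,0,0],
    [0,0,0,0],
    [0,0,0,0],
  ],
  grip=1.0,
  force=110,
)

```text
time_s: 18.3
eef_pos: [303.2, 382.6, 152.2]
ee_rot: [-0.0, 0.991, 0.137, 0.0]
force: [-2.2, -1.1, 5.7]
grip_width: 0.214
```

apply_moves(
  targets=[
    [0,0,-0.5,0],
    [0,0,-1,0],
    [0,0,-2,0],
    [0,0,-4,0],
    [0,0,-4,0],
    [0,0,-3.5,0],
    [0,0,0,0],
    [0,0,0,0],
  ],
)

```text
time_s: 19.1
eef_pos: [302.9, 382.3, 301.8]
ee_rot: [0.0, 0.991, 0.137, -0.0]
force: [0.9, -0.7, -4.2]
grip_width: 0.211
```

```bash

python3 - <<'E'
from look import *
look("s5",[("side",(170,100,330,260)),("wrist",(120,0,520,480))])
from ov import *
import glob
D=load("s5_side.pkl");W=load("s5_wrist.pkl");s=readout.sense();t=s["eef_pos"]
h=2*np.arctan2(s["ee_rot"][2],s["ee_rot"][1]); print(np.degrees(h))
b=[t[0]+82*np.cos(h),t[1]+82*np.sin(h),t[2]-152,np.degrees(h)+180]
print(b)
for tl in (0,-3): overlay(b,f"pics/s5_{tl}.png",[D,W],tilt=tl,k=2,boxes=[(200,100,330,300),(140,100,500,300)])
E
```

```text
19.1 [302.9 382.3 301.8] [ 0.000e+00  9.906e-01  1.371e-01 -1.000e-04] [ 0.9 -0.7 -4.2] [-0.1  0.4 -0. ] 0.211
15.753140488279247
[np.float64(381.671951250065), np.float64(404.4124765709163), np.float64(148.38459825031566), np.float64(195.75314048827926)]
```

View pics/s5_0.png

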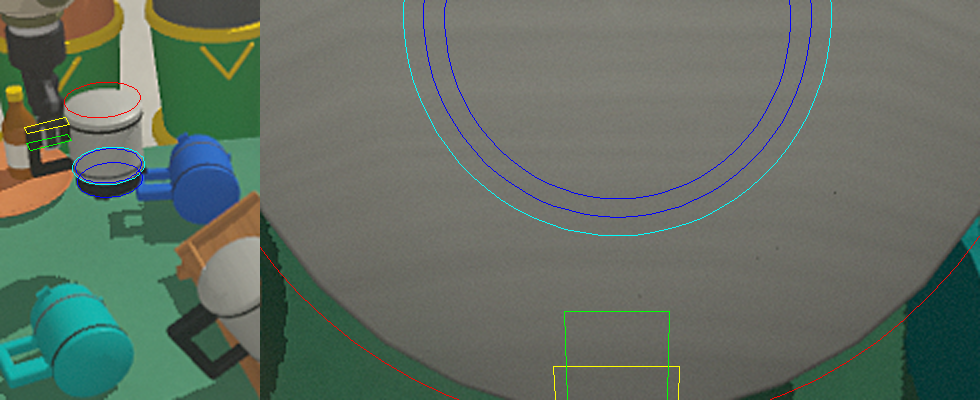

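```bash

python3 - <<'E'
from ov import *
A=load("s4_wrist.pkl")["img"];B=load("s5_wrist.pkl")["img"]
o=np.hstack([A[200:340,130:510,::-1],B[200:340,130:510,::-1]]);cv2.imwrite("pics/cmp.png",o)
for I in (A,B):
    print([ (r,[int(x) for x in np.where(np.abs(np.diff(I[r,:,1].astype(int)-I[r,:,0].astype(int)))>12)[0][:1]],[int(x) for x in np.where(np.abs(np.diff(I[r,:,1].astype(int)-I[r,:,0].astype(int)))>12)[0][-1:]]) for r in (150,200,240,270,290)])
# expected change for z 1.6mm and tilts
W=load("s5_wrist.pkl")
def edge(p,tl):
    return proj(W,jarT(p,tl)(np.array([[52*np.cos(a),52*np.sin(a),127] for a in (0,.5,-.5)]))).round(1).tolist()
b=[381.67,404.41,149.8,195.75]
R=lambda tl: (Ro.from_euler('z',195.75,degrees=True)*Ro.from_euler('y',tl,degrees=True))
g=np.array([302.9,382.3,301.8-54])
for tl in (0,-2,-4,2):
    base=g-R(tl).apply([82,0,98]); print(tl,edge(np.r_[base,195.75],tl))
E
```

```text
[(150, [119], [523]), (200, [140], [502]), (240, [6], [474]), (270, [22], [638]), (290, [29], [632])]
[(150, [96], [523]), (200, [5], [613]), (240, [47], [638]), (270, [80], [624]), (290, [2], [590])]
0 [[317.3, 311.0], [410.5, 289.4], [224.0, 289.6]]
-2 [[317.3, 305.9], [409.7, 284.0], [224.8, 284.2]]
-4 [[317.3, 301.0], [408.9, 278.9], [225.6, 279.1]]
2 [[317.3, 316.2], [411.2, 294.9], [223.2, 295.1]]
```

View pics/cmp.png

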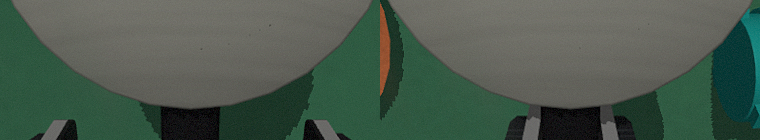

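```bash
python3 -c "
from plan import plan
plan([302.9,382.3,412],15.75,[554.3,-297.5,412],60,22)"
```

```text
[[0.1, 1.7, -0.0, -1.1], [0.2, 3.5, -0.0, -2.1], [0.1, 3.4, -0.0, -2.1], [-0.0, 3.5, -0.0, -2.1], [-0.2, 3.4, -0.0, -2.1], [-0.3, 3.5, -0.0, -2.1], [-0.4, 3.4, -0.0, -2.1], [-0.6, 3.4, -0.0, -2.1]]
[[-0.6, 3.4, -0.0, -2.1], [-0.8, 3.3, -0.0, -2.1], [-1.0, 3.4, -0.0, -2.1], [-1.0, 3.2, -0.0, -2.1], [-1.2, 3.3, -0.0, -2.1], [-1.2, 3.2, -0.0, -2.1], [-1.4, 3.2, -0.0, -2.2], [-1.5, 3.1, -0.0, -2.1]]
[[-1.7, 3.0, -0.0, -2.1], [-1.7, 3.0, -0.0, -2.1], [-1.9, 2.9, -0.0, -2.1], [-1.9, 2.8, -0.0, -2.1], [-2.1, 2.8, -0.0, -2.1], [-1.0, 1.4, -0.0, -1.0]]
end [ 554.8 -297.3  412. ] 60.0
```

apply_moves(
  targets=[
    [0,0,-2,0],
    [0,0,-3.5,0],
    [0,0,-3.5,0],
    [0,0,-2,0],
  ],
)

```text
time_s: 19.6
eef_pos: [303.3, 382.6, 413.1]
ee_rot: [-0.0, 0.991, 0.137, 0.0]
force: [0.2, -0.1, -5.0]
grip_width: 0.216
```

apply_moves(
  targets=[
    [0.1,1.7,0,-1.1],
    [0.2,3.5,0,-2.1],
    [0.1,3.4,0,-2.1],
    [0,3.5,0,-2.1],
    [-0.2,3.4,0,-2.1],
    [-0.3,3.5,0,-2.1],
    [-0.4,3.4,0,-2.1],
    [-0.6,3.4,0,-2.1],
  ],
)

```text
time_s: 20.4
eef_pos: [392.9, 138.0, 410.5]
ee_rot: [-0.0, 0.962, 0.273, -0.002]
force: [0.3, 1.0, -5.0]
grip_width: 0.216
```

apply_moves(
  targets=[
    [-0.6,3.4,0,-2.1],
    [-0.8,3.3,0,-2.1],
    [-1.0,3.4,0,-2.1],
    [-1.0,3.2,0,-2.1],
    [-1.2,3.3,0,-2.1],
    [-1.2,3.2,0,-2.1],
    [-1.4,3.2,0,-2.2],
    [-1.5,3.1,0,-2.1],
  ],
)

```text
time_s: 21.2
eef_pos: [489.7, -120.8, 410.3]
ee_rot: [-0.001, 0.912, 0.411, -0.001]
force: [0.6, 0.1, -4.0]
grip_width: 0.216
```

apply_moves(
  targets=[
    [-1.7,3.0,0,-2.1],
    [-1.7,3.0,0,-2.1],
    [-1.9,2.9,0,-2.1],
    [-1.9,2.8,0,-2.1],
    [-2.1,2.8,0,-2.1],
    [-1.0,1.4,0,-1.0],
    [0,0,0,0],
    [0,0,0,0],
  ],
)

```text
time_s: 22.0
eef_pos: [555.2, -297.0, 410.3]
ee_rot: [-0.001, 0.866, 0.499, -0.001]
force: [0.5, 0.3, -3.3]
grip_width: 0.215
```

```bash

python3 - <<'E'
from look import *
look("i1",[("side",(250,150,500,400)),("wrist",(120,0,520,480)),("scene",(60,150,310,400))])
E
```

```text
22.0 [ 555.2 -297.   410.3] [-1.300e-03  8.663e-01  4.995e-01 -6.000e-04] [ 0.5  0.3 -3.3] [-0.24  0.18 -0.02] 0.215
```

View pics/i1.png

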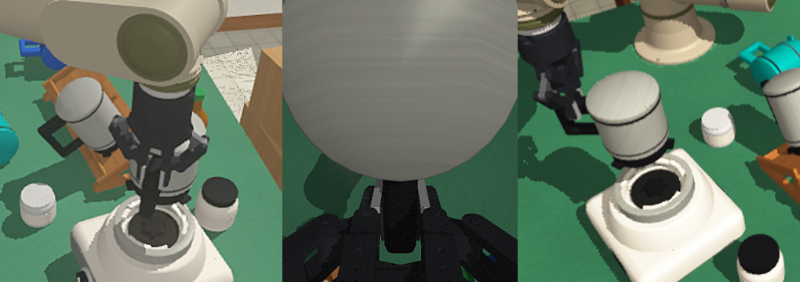

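apply_moves(
  targets=[
    [-0.1,0,2,0],
    [0,0,3,0],
    [0,0,2,0],
    [0,0,1.3,0],
    [0,0,0,0],
    [0,0,0,0],
  ],
)

```text
time_s: 22.75
eef_pos: [554.8, -297.5, 329.8]
ee_rot: [0.0, 0.866, 0.5, 0.0]
force: [0.1, -0.0, -4.5]
grip_width: 0.218
```

```bash

python3 - <<'E'
from look import *
look("i2",[("side",(320,230,470,380)),("scene",(110,210,260,360))])
from ov import *
s=readout.sense();t=s["eef_pos"];h=2*np.arctan2(s["ee_rot"][2],s["ee_rot"][1]); print(np.degrees(h), t+[81.5*np.cos(h),81.5*np.sin(h),-152])
E
```

```text
22.75 [ 554.8 -297.5  329.8] [5.000e-04 8.661e-01 4.999e-01 2.000e-04] [ 0.1 -0.  -4.5] [-0.28  0.17 -0.04] 0.218
59.97273084790597 [ 595.62367864 -227.18355228  178.28275374]
```

View pics/i2.png

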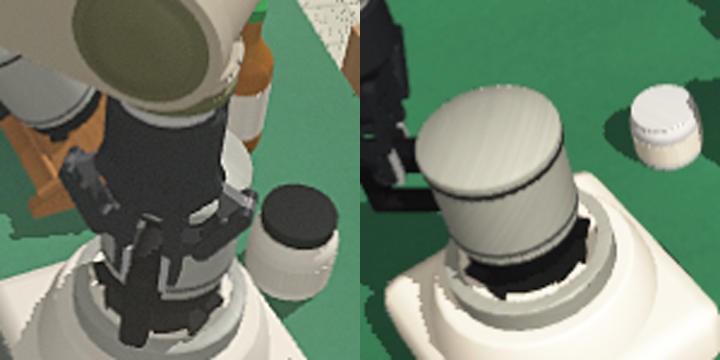

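apply_moves(
  targets=[
    [0,0,0.7,0],
    [0,0,0.7,0],
    [0,0,0.4,0],
    [0,0,0.3,0],
    [0,0,0,0],
  ],
)

```text
time_s: 23.35
eef_pos: [554.6, -297.7, 307.3]
ee_rot: [-0.001, 0.866, 0.5, -0.0]
force: [0.1, 1.3, -5.2]
grip_width: 0.218
```

apply_moves(
  targets=[
    [0,0,0.3,0],
    [0,0,0.3,0],
    [0,0,0,0],
  ],
)

```text
time_s: 23.65
eef_pos: [554.7, -297.7, 301.4]
ee_rot: [-0.0, 0.866, 0.5, -0.0]
force: [0.1, 1.7, -5.2]
grip_width: 0.211
```

apply_moves(
  targets=[
    [0,0,0.3,0],
    [0,0,0.2,0],
    [0,0,0,0],
  ],
)

```text
time_s: 23.95
eef_pos: [554.7, -297.8, 296.5]
ee_rot: [-0.0, 0.866, 0.5, -0.0]
force: [0.2, 2.2, -5.9]
grip_width: 0.221
```

apply_moves(
  targets=[
    [0,0,0.2,0],
    [0,0,0,0],
  ],
)

```text
time_s: 24.15
eef_pos: [554.7, -297.9, 295.3]
ee_rot: [0.0, 0.866, 0.5, 0.0]
force: [-2.1, 1.9, -0.7]
grip_width: 0.215
```

apply_moves(
  targets=[
    [0,0,0.1,0],
    [0,0,0,0],
  ],
)

```text
time_s: 24.35
eef_pos: [554.6, -298.0, 294.7]
ee_rot: [0.001, 0.866, 0.5, 0.0]
force: [-3.4, 2.0, 3.9]
grip_width: 0.216
```

apply_moves(
  targets=[
    [0,0,0,0],
    [0,0,0,0],
    [0,0,0,0],
    [0,0,0,0],
  ],
  grip=5,
)

```text
time_s: 24.75
eef_pos: [554.8, -298.0, 293.8]
ee_rot: [0.0, 0.866, 0.5, 0.0]
force: [0.2, 0.4, -0.4]
grip_width: 0.584
```

```bash

python3 - <<'E'
from look import *
look("i3",[("side",(320,230,470,380)),("wrist",(120,0,520,480)),("scene",(110,210,260,360))])
from ov import *
overlay([595.1,-226.9,143,240],"pics/i3o.png",[load("i3_scene.pkl"),load("i3_wrist.pkl")],tilt=0,k=2,boxes=[(110,210,260,360),(200,180,440,400)])
E
```

```text
24.75 [ 554.8 -298.   293.8] [2.000e-04 8.663e-01 4.996e-01 1.000e-04] [ 0.2  0.4 -0.4] [0.02 0.01 0.  ] 0.584
```

View pics/i3.png

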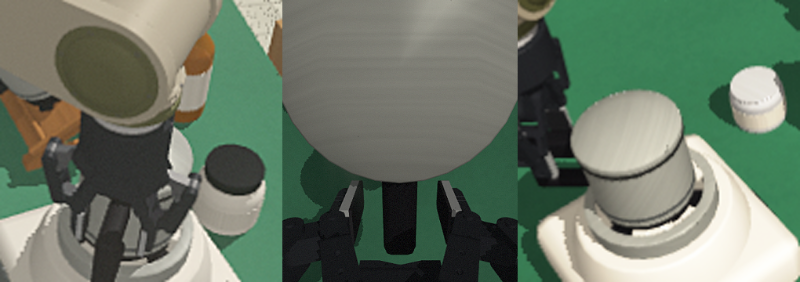

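View pics/i3o.png

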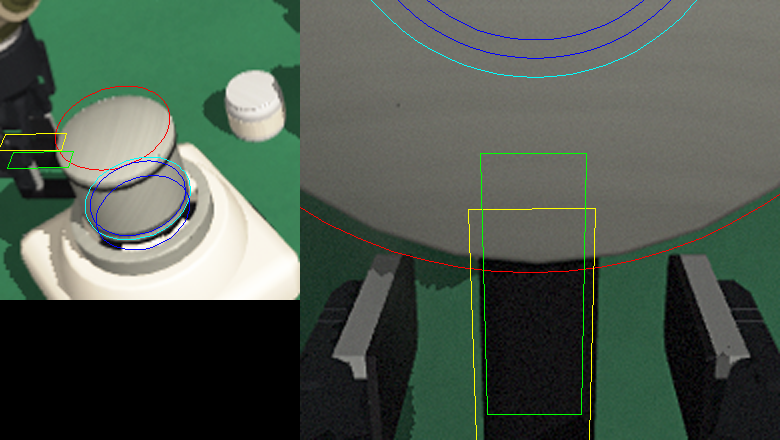

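apply_moves(
  targets=[
    [0,0,0,0],
    [0,0,0,0],
    [0,0,0,0],
    [0,0,0,0],
    [0,0,0,0],
  ],
  grip=1.0,
  force=50,
)

```text
time_s: 25.4
eef_pos: [554.7, -297.9, 294.0]
ee_rot: [0.0, 0.866, 0.5, -0.0]
force: [0.0, 0.1, 0.6]
grip_width: 0.222
```

apply_moves(
  targets=[
    [0.03,-0.7,0,4.9],
    [0.03,-0.7,0,4.9],
    [0.03,-0.7,0,4.9],
    [0,0,0,0],
  ],
)

```text
time_s: 25.8
eef_pos: [537.8, -284.9, 294.0]
ee_rot: [0.0, 0.923, 0.384, 0.0]
force: [-0.2, -0.1, -0.0]
grip_width: 0.225
```

apply_moves(
  targets=[
    [0.03,-0.7,0,4.9],
    [0.03,-0.7,0,4.9],
    [0.03,-0.7,0,4.9],
    [0,0,0,0],
  ],
)

```text
time_s: 26.2
eef_pos: [525.1, -268.4, 293.9]
ee_rot: [0.0, 0.964, 0.264, -0.0]
force: [-0.3, -0.8, -0.1]
grip_width: 0.226
```

apply_moves(
  targets=[
    [0.02,-0.5,0.05,3.5],
    [0.02,-0.5,0.05,3.5],
    [0,0,0,0],
  ],
)

```text
time_s: 26.5
eef_pos: [520.8, -259.6, 292.8]
ee_rot: [-0.0, 0.979, 0.206, -0.0]
force: [-1.6, 0.1, -0.9]
grip_width: 0.222
```

apply_moves(
  targets=[
    [0.02,-0.5,0.04,3.5],
    [0.02,-0.5,0.04,3.5],
    [0,0,0,0],
  ],
)

```text
time_s: 26.8
eef_pos: [517.4, -250.2, 291.8]
ee_rot: [-0.0, 0.989, 0.145, -0.0]
force: [-0.7, 1.0, -1.5]
grip_width: 0.222
```

apply_moves(
  targets=[
    [0.02,-0.5,0.04,3.5],
    [0,-0.3,0.02,2],
    [0,0,0,0],
  ],
)

```text
time_s: 27.1
eef_pos: [515.7, -243.1, 291.6]
ee_rot: [0.001, 0.995, 0.099, 0.0]
force: [-0.1, -3.1, -0.4]
grip_width: 0.225
```

apply_moves(
  targets=[
    [0,-0.3,0,2],
    [0,0,0,0],
  ],
)

```text
time_s: 27.3
eef_pos: [515.4, -241.7, 291.5]
ee_rot: [0.003, 0.997, 0.081, 0.001]
force: [3.4, -12.1, -5.2]
grip_width: 0.223
```

apply_moves(
  targets=[
    [0,-0.2,0,1],
    [0,0,0,0],
  ],
)

```text
time_s: 27.5
eef_pos: [515.2, -240.6, 291.2]
ee_rot: [0.004, 0.997, 0.072, 0.001]
force: [5.8, -17.7, -9.7]
grip_width: 0.226
```

```bash

python3 - <<'E'
from look import *
look("t1",[("side",(320,230,470,380)),("wrist",(120,0,520,480)),("scene",(110,210,260,360))])
E
```

```text
27.5 [ 515.2 -240.6  291.2] [0.0037 0.9974 0.0724 0.001 ] [  5.8 -17.7  -9.7] [-2.94 -1.03  1.35] 0.226
```

View pics/t1.png

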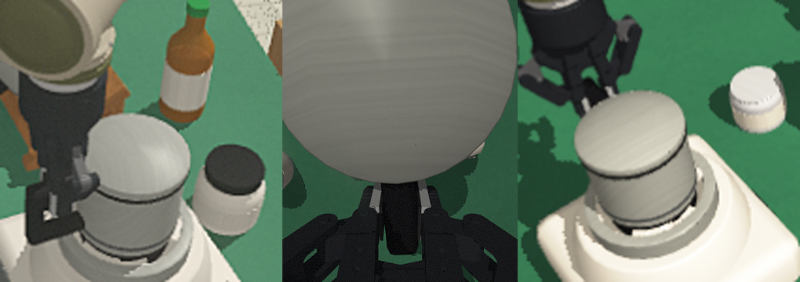

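apply_moves(
  targets=[
    [0,-0.2,0,0],
    [0,0,0,0],
  ],
)

```text
time_s: 27.85
eef_pos: [515.0, -240.0, 291.1]
ee_rot: [0.005, 0.997, 0.072, 0.001]
force: [8.3, -25.9, -13.3]
grip_width: 0.227
```

apply_moves(
  targets=[
    [0,-0.2,0,0],
    [0,0,0,0],
  ],
)

```text
time_s: 28.05
eef_pos: [514.7, -239.1, 290.8]
ee_rot: [0.006, 0.997, 0.072, 0.001]
force: [10.1, -32.7, -16.3]
grip_width: 0.228
```

apply_moves(
  targets=[
    [0,0.3,0,0],
    [0,0.2,0,-1],
    [0,0,0,0],
  ],
)

```text
time_s: 28.35
eef_pos: [515.3, -241.1, 291.2]
ee_rot: [0.002, 0.997, 0.081, 0.001]
force: [4.4, -12.4, -7.5]
grip_width: 0.229
```

apply_moves(
  targets=[
    [0,0,0,0],
    [0,0,0,0],
    [0,0,0,0],
    [0,0,0,0],
    [0,0,0,0],
    [0,0,0,0],
  ],
  grip=6.5,
)

```text
time_s: 28.95
eef_pos: [514.7, -238.5, 291.6]
ee_rot: [-0.0, 0.997, 0.079, 0.0]
force: [-1.4, 0.2, -0.5]
grip_width: 0.763
```

apply_moves(
  targets=[
    [0,0,-2,0],
    [0,0,-4,0],
    [0,0,-4,0],
    [0,0,-2,0],
    [0,0,0,0],
    [0,0,0,0],
  ],
)

```text
time_s: 29.55
eef_pos: [514.6, -238.4, 410.8]
ee_rot: [-0.0, 0.997, 0.079, -0.0]
force: [0.1, -0.4, -1.0]
grip_width: 0.762
```

```bash

python3 - <<'E'
from look import *
look("f1",[("side",(320,230,470,380)),("wrist",(0,0,640,480)),("scene",(110,210,260,360))])
from ov import *
overlay([595.1,-226.9,140.5,191],"pics/f1o.png",[load("f1_wrist.pkl")],tilt=0,k=2,boxes=[(150,0,520,300)])
E
```

```text
29.55 [ 514.6 -238.4  410.8] [-3.000e-04  9.969e-01  7.900e-02 -3.000e-04] [ 0.1 -0.4 -1. ] [-0.04  0.08  0.02] 0.762
```

View pics/f1.png

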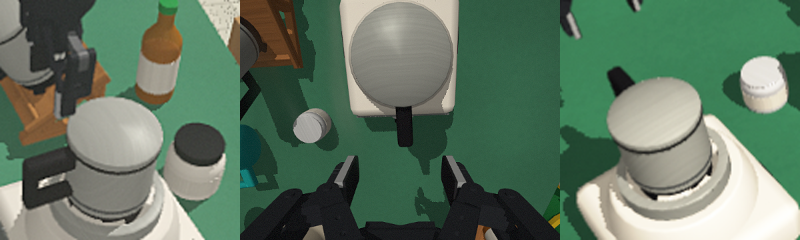

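View pics/f1o.png

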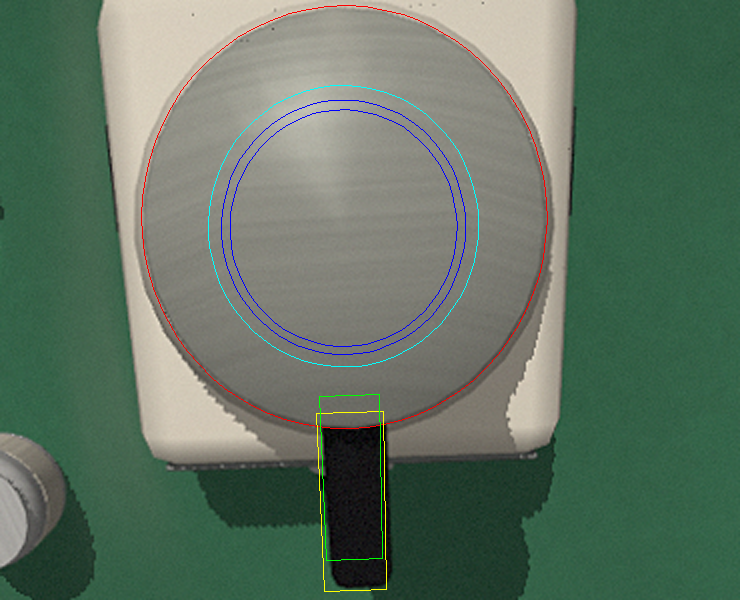

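```bash

python3 - <<'E'
from ov import *
ims=[]
for n,p in (("s3",[381.8,404.2,0,195.7]),("f1",[595.1,-226.9,140.5,191])):
    W=load(f"{n}_wrist.pkl"); print(n,W["eye"])
    q=proj(W,jarT(p,0)(circ(52,130,360))); cy=q[:,1].mean(); r=int(round(q[np.argmin(q[:,0]),1])); print("model row",r,q[:,0].min(),q[:,0].max(),q[:,1].max())
    row=W["img"][r].astype(int); L=int(q[:,0].min());Rr=int(q[:,0].max())
    print(row[L-12:L+12].tolist()); print(row[Rr-12:Rr+12].tolist())
E
```

```text
s3 [367.57158021 398.19363806 352.47158646]
model row 81 216.06970825752552 412.63888650625483 185.50653090593437
[[38, 64, 49], [38, 62, 46], [32, 62, 43], [32, 63, 43], [30, 60, 45], [38, 62, 47], [36, 62, 51], [38, 60, 45], [33, 59, 45], [35, 62, 49], [33, 60, 44], [28, 59, 44], [29, 57, 42], [63, 74, 62], [141, 137, 128], [141, 142, 132], [143, 141, 132], [146, 143, 133], [146, 146, 137], [146, 147, 135], [143, 142, 131], [149, 149, 137], [144, 144, 133], [147, 147, 135]]
[[135, 133, 127], [134, 134, 126], [134, 131, 122], [133, 132, 124], [131, 132, 124], [133, 132, 122], [133, 133, 123], [129, 131, 120], [132, 132, 122], [131, 127, 118], [130, 128, 121], [121, 120, 113], [116, 112, 106], [77, 103, 85], [52, 103, 75], [56, 102, 75], [59, 105, 76], [55, 100, 75], [55, 100, 71], [53, 102, 75], [59, 104, 79], [55, 101, 76], [57, 101, 75], [56, 102, 76]]
f1 [ 594.18693149 -226.51810579  482.38347063]
model row 108 220.58435627810758 423.27465184994213 214.15254181663067
[[89, 83, 77], [162, 155, 143], [181, 174, 158], [187, 178, 163], [190, 181, 167], [194, 186, 170], [197, 188, 170], [200, 191, 172], [197, 190, 173], [170, 162, 148], [154, 148, 135], [162, 153, 143], [164, 157, 143], [158, 152, 138], [135, 131, 122], [133, 132, 125], [140, 140, 129], [138, 136, 128], [136, 135, 126], [139, 138, 129], [139, 139, 128], [146, 143, 135], [138, 136, 130], [136, 137, 126]]
[[126, 129, 118], [127, 125, 115], [126, 125, 114], [127, 128, 115], [125, 125, 117], [122, 120, 113], [121, 121, 114], [122, 122, 113], [119, 121, 112], [121, 120, 111], [113, 114, 105], [103, 102, 95], [114, 110, 100], [118, 111, 101], [107, 102, 91], [124, 119, 106], [168, 162, 147], [178, 169, 155], [169, 163, 149], [167, 159, 146], [163, 154, 140], [165, 155, 141], [134, 126, 115], [85, 93, 80]]
```

```bash

python3 - <<'E'
from look import *
a=load("scene0.pkl")["img"]; c=capture("scene")["img"]; s=load("side0.pkl")["img"]; d=capture("side")["img"]
cv2.imwrite("pics/end.png",cv2.resize(np.hstack([c,d])[:,:,::-1],(800,300)))
for n,I,J,b in [("tall",a,c,(285,215,335,285)),("bottle",a,c,(338,300,374,368)),("tub",a,c,(255,360,297,410)),("tin",s,d,(268,312,300,350))]:
    x0,y0,x1,y1=b; t=I[y0:y1,x0:x1]; m=cv2.matchTemplate(J[y0-15:y1+15,x0-15:x1+15],t,cv2.TM_CCOEFF_NORMED); print(n,cv2.minMaxLoc(m)[1],np.array(cv2.minMaxLoc(m)[3])-15)
E
```

```text
tall 0.9881200194358826 [0 0]
bottle 0.9998624920845032 [0 0]
tub 0.9999368190765381 [0 0]
tin 0.9995681643486023 [0 0]
```

View pics/end.png

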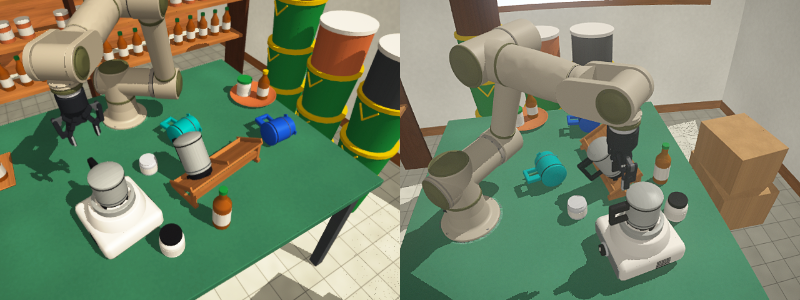

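The jar is in the socket with its handle over the dial, the gripper is clear of it, and the bystanders have not shifted by a pixel. I'm handing in now.

```bash
python3 -c "
from rig import ctrl,readout
print(readout.sense()['time_s']); print(ctrl.finish_job())"
```

```text
29.8
the job is handed in; nothing more can be done
None
```

I fitted the small steel jar in the motor base and handed the job in at 29.8 s.

**What I did:**
- I took the jar off the stand by its handle and stood it on a free patch of counter. The tool can only point straight down, so I let go there to let the jar tip upright.
- A first try at turning it upright while still gripped did not work: it stayed tilted even at 20 N.
- I regripped it and lowered it through the gaps with the handle 49 degrees counter-clockwise of home. I opened the fingers so it could settle, then turned it clockwise against the stops, pushing sideways with up to about 34 N. After that I let go and raised the gripper.

**Last checks:**
- **Position:** In the wrist picture the lid centre lies within about 0.5 mm of the socket axis that I measured. The handle is about 1.5–2 mm (roughly 1 degree) from my estimate of home; I cannot tell whether that is a real shortfall or calibration error.
- **Height:** The apparent lid size agrees with the locked height, but only to about 2 mm. I had no direct reading of how far the seal is pressed; the only signs it is locked are the stop force and the turn angle.
- **Bystanders:** The tall jar, bottle, tub and tin show no shift against the first pictures.
- **Robot:** The gripper hung about 120 mm above where it let go, with no contact force.

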